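Make up two camera-eye kits

ROBOT

A 6-joint arm with a two-finger parallel gripper is mounted at the origin on the work surface. World frame = base frame: x ahead of the robot, y to its left, z up, the work surface at z = 0. Lengths are in m, angles in rad, forces in N, time in s.
With the tool pointing down it reaches from about 0.35 to 0.975 m from the base axis. Payload 4.9 kg.
Tool frame: the origin (TCP) lies at the very end of the fingers, on their centre line; the grasp point (between the pads) lies 19 mm behind it; y points along the fingers, z is the direction in which the jaws open and shut, and the axes are right-handed (so a half turn about y gives the same grasp; the last joint's range is limited). The gripper opens to 85 mm and grips with 20 to 120 N. Pads are 22 mm wide; open, the fingers measure 114 mm over their backs; the gripper's body (76 mm by 85 mm) begins 54 mm behind the grasp point. The pads swing forward as they close: fully open they stand 13 mm farther back than shut.
Start: joints at [1.152, 0.053, 1.613, -0, 1.476, -0.119], TCP at [0.185, 0.597, 0.231] pointing down, gripper open.
Joint ranges: [-3.01, 3.01], [-1.01, 2.22], [0.06, 2.58], [-1.02, 4.17], [0.09, 2.62], [-3.14, 3.14]. Speed limits (rad/s): [2.57, 2.57, 3.14, 3.14, 3.14, 3.14].

INTERFACE

Orientations are given as a rotation vector (axis times angle).
In Python, from station import monitor, viewer, ticket gives the robot as it stands.
- The arm moves only by the tool servo_tool, never from a script. Its argument "commands" is one flat list of numbers, 7 for each row, row after row: the turn, a rotation vector about the tool's x, y, z in rad, then the shift along the tool's x, y, z in cm, then the opening, from 0 (shut) to 1 (fully open). In form: [rx, ry, rz, dx, dy, dz, claw, rx, ry, rz, dx, dy, dz, claw, ...]. A call has 1 to 20 rows; each row shifts and turns the pose as measured when the row begins, along the tool's axes as they then stand; what a row does not reach is not made up. A row lasts 1/10 s, in which the tool goes at most 50 mm and 8.59 degrees, less where a joint would pass 70% of its speed; a pose out of reach is approached as far as the arm can. A call is refused whole if a number of a shift passes 5 or a number of a turn 0.15, either way. A call with a gripper value outside its range is refused whole. The fingers move at their own pace and stop on an object; "grip_force" is the grip in N (left out, the last holds). Time passes only in rows, so rows that do not move let the fingers close. It gives the time, the measured TCP pose, the force and the opening at its end, in the units of the state.
- monitor.get_obs(): the state, without advancing time (a new reading comes with each control period).
- viewer.get_image(name): name is "scene" or "side" or "wrist"; returns a dict with "frame" (480x640x3 uint8, red, green, blue), "depth" (480x640 float32, m along the optical axis (not along the pixel's ray), 0 where there is no reading), "camera_matrix" (3x3 intrinsics, pixels), "cam_to_world" (4x4, takes a point from camera to world coordinates). Camera axes: x right, y down, z forward; pixel columns grow to the right and rows downward; lengths in m; the calibration is good to about 2 mm. A picture is of the moment at which its call begins.
- ticket.finish_job(): hands the job in, once; it reports no verdict.
The state is a dict: "t": time; "q": joint angles; "dq": joint speeds; "effort": joint torques, N m; "tool_pos": TCP position; "tool_rot": TCP orientation; "contact_force": force on the tool from outside, world axes, zero at the start; "wrist_torque": the same for the moment, N m; "opening": finger opening in m.
Only numpy, scipy, OpenCV 4.12 (cv2) and the standard library are available. Lean on these libraries where they do the work, as an engineer would, in place of code of your own. Each camera call takes 0.05 s, during which the arm holds its last target.

TASK

Make up two kits. In the two-compartment tray: lift the white plate straight up off the jig's dowels, keeping it level, and lay it lengthwise and centred on the two wooden bars of the big compartment, and stand the slim lens in the middle of the small one. In the three-compartment tray: the motor, shaft up, in the middle compartment, with the wide lens and the white ring in the two end ones, one in each, whichever way round, all upright and about centred; set everything down without dropping it, and do not move the tin or the tape roll.

Things in the scene. Friction and masses are not known exactly. Their poses are not given: they have to be found in the camera images.
- slim_lens: slim black lens barrel with thin metal bands, standing upright: a cylinder 30 mm in diameter, 58 mm tall; origin at the centre of its underside, z up; 40 to 85 g
- wide_lens: squat black lens barrel with a broad glass disc on top, standing upright: a cylinder 46 mm in diameter, 32 mm tall; origin at the centre of its underside, z up; 60 to 130 g
- motor: small square motor standing upright: body 36 x 36 mm (sides along its x and y), 32 mm tall, black between metal end caps, then a round collar 22 mm in diameter and 2 mm high and a thin shaft 5 mm in diameter, to 48 mm in all; origin at the centre of its underside, z up; 125 to 250 g
- bezel: white plastic ring lying flat: 52 mm outside diameter, 34 mm hole, 18 mm high; origin at the centre of its underside, z up; about 40 g
- plate: white plastic mounting plate, 50 mm (x) by 116 mm (y), 6 mm thick, with a 24 mm hole in its middle and a 9 mm hole at 45 mm either side of it along y; it starts lying on the jig with the dowels through its two small holes, its underside 30 mm above the desk; origin at the middle of its underside, z up; about 50 g
- jig: metal drilling jig, a bar fixed to the desk: 36 mm (x) by 130 mm (y), 30 mm high, with two upright steel dowels 8 mm in diameter, at 45 mm either side of its middle along y, rising 16 mm above its top (to 46 mm above the desk). The plate overhangs it by 7 mm at each long side. Origin at the middle of its underside, at desk level
- two_tray: kit tray with two compartments: grey, fixed, 112 (x) by 226 (y) mm outside; floor 3 mm thick; walls and dividers 4 mm thick, tops 12 mm above the desk; origin mid-underside at desk level. Big compartment 104 (x) by 144 (y) mm, middle at y -37 mm, with two wooden support bars 70 mm long along x, 10 mm wide, tops 13 mm above the desk, at y -72 and -2 mm. Small compartment 104 by 70 (y) mm, middle at y +74 mm
- three_tray: kit tray with three equal compartments in a row along y: grey, fixed, 112 (x) by 226 (y) mm outside; floor 3 mm thick; walls and dividers 4 mm thick, tops 12 mm above the desk; origin mid-underside at desk level. Each compartment is 104 mm (x) by 70 mm (y); their middles are at y = -74, 0 and +74 mm
- tin: bystander: yellow tin with a brass-coloured lid, 73 x 93 mm, 80 mm high; origin at the centre of its underside
- tape: bystander: roll of black tape lying flat, 90 mm in diameter, 24 mm high; origin at the centre of its underside
There are look-alikes about, which are no part of the job. Leave any orange look-alike of the motor alone.

How it is judged:
By the outcome, as a careful person would: the job done as asked, in the order asked, and still so for the second after the job is handed in, with the robot touching nothing.
It also fails if it takes over 115 s, if anything falls off the work surface, if the arm or the gripper's body presses on something with over 40 N, if the wrist force passes 120 N, or if a joint passes its speed limit or range.

## Working session

There is one attempt and no reset: what is moved stays moved. The work goes in short steps, Python scripts to look and compute and a tool call to move; the robot and the scene stay as the last step left them, time stands still between calls to the robot, and variables do not carry over. Pictures are saved under pics/ and viewed, and the job is handed in when it is done.

Besides the shell and the picture viewer there is one more tool, called after "Request:" as a command line: name --argument value ..., lists and objects as JSON in quotes. servo_tool: Moves the arm, as the interface text tells. Its arguments: {"type":"object","properties":{"commands":{"type":"array","items":{"type":"number"}},"grip_force":{"type":"number"}},"required":["commands"]}

```bash
ls; mkdir -p pics; python3 - <<'E'
from station import monitor, viewer, ticket
import cv2,numpy as np
print(monitor.get_obs())
for n in ["scene","side","wrist"]:
    d=viewer.get_image(n); cv2.imwrite(f"pics/{n}0.png",d["frame"][:,:,::-1]); np.savez(f"pics/{n}0.npz",**d)
    print(n,d["camera_matrix"].round(1).tolist(),d["cam_to_world"].round(3).tolist(),(d["depth"]>0).mean())
E
```

```text
pics
{'t': 0.0, 'q': array([ 1.15198410e+00,  5.33351729e-02,  1.61432831e+00,  8.66075118e-06,
        1.47602374e+00, -1.19021154e-01]), 'dq': array([-0.00072212, -0.00123993,  0.00143155, -0.00027451, -0.00089787,
       -0.00099749]), 'effort': array([ 5.19209025e-04, -3.93695140e+01, -3.70168376e+01, -1.05462527e-04,
        7.18493204e-03, -1.43769881e-06]), 'tool_pos': array([0.18432155, 0.59652832, 0.23005599]), 'tool_rot': array([-1.55997909,  0.2358068 , -0.23491662]), 'contact_force': array([ 0.39870387, -0.55491763,  0.2695904 ]), 'wrist_torque': array([-0.07375836, -0.03270765, -0.05475679]), 'opening': 0.08567412440202142}
scene [[529.3, 0.0, 316.1], [0.0, 529.3, 243.8], [0.0, 0.0, 1.0]] [[0.577, 0.647, -0.498, 1.215], [0.816, -0.463, 0.345, -0.364], [-0.007, -0.606, -0.796, 1.065], [0.0, 0.0, 0.0, 1.0]] 0.9960319010416666
side [[436.8, 0.0, 324.1], [0.0, 436.8, 235.4], [0.0, 0.0, 1.0]] [[0.867, -0.311, 0.39, 0.252], [-0.499, -0.555, 0.666, -0.535], [0.01, -0.772, -0.636, 0.623], [0.0, 0.0, 0.0, 1.0]] 0.99615234375
wrist [[342.3, 0.0, 324.4], [0.0, 342.3, 238.9], [0.0, 0.0, 1.0]] [[0.295, 0.905, 0.305, 0.106], [0.955, -0.28, -0.096, 0.62], [-0.001, 0.319, -0.948, 0.373], [0.0, 0.0, 0.0, 1.0]] 0.9958723958333333
```

View pics/scene0.png

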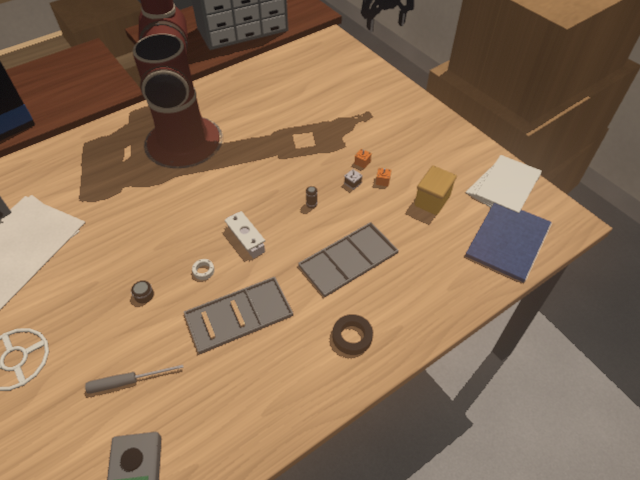

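View pics/side0.png

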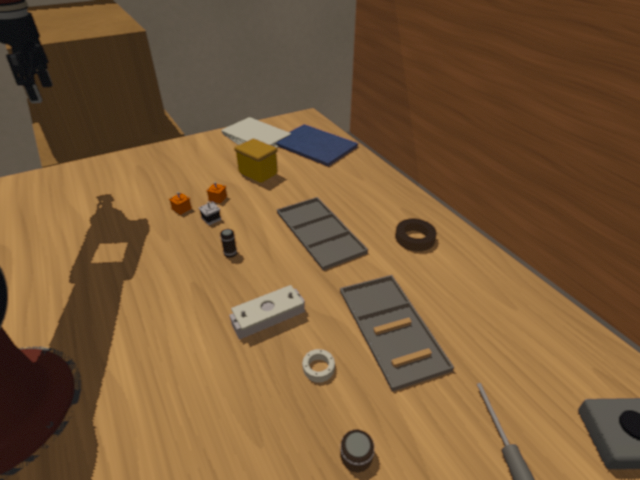

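View pics/wrist0.png

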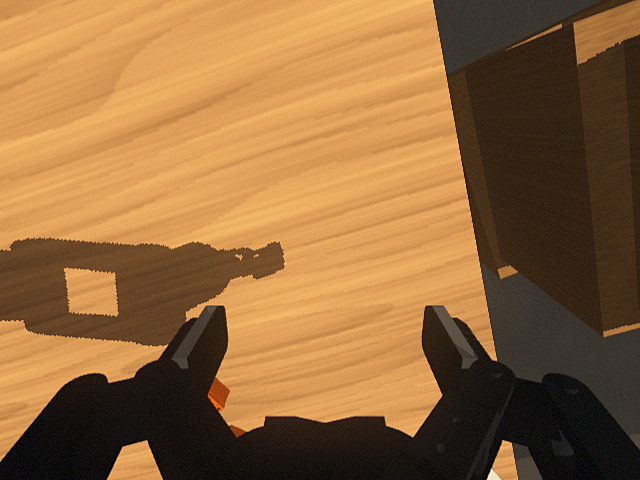

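Scene view: slim lens about (311,196), motor (352,178) with orange look-alikes at (363,158) and (383,177), plate on jig (245,232), ring (203,269), wide lens (142,291), two-tray (238,313), three-tray (348,258), tape (352,334), tin (435,190). Next I'll measure them using depth and rays.

```bash
cat > h.py <<'E'
import numpy as np,cv2
def load(f): return dict(np.load(f))
def cloud(d):
    K=d["camera_matrix"];T=d["cam_to_world"];z=d["depth"].astype(float)
    v,u=np.mgrid[0:480,0:640]
    c=np.stack([(u-K[0,2])/K[0,0]*z,(v-K[1,2])/K[1,1]*z,z],-1)
    return c@T[:3,:3].T+T[:3,3]
def ray(d,u,v,h):
    K=d["camera_matrix"];T=d["cam_to_world"]
    r=T[:3,:3]@np.array([(u-K[0,2])/K[0,0],(v-K[1,2])/K[1,1],1.]);o=T[:3,3]
    return o+r*(h-o[2])/r[2]
def proj(d,p):
    K=d["camera_matrix"];T=d["cam_to_world"];c=T[:3,:3].T@(np.asarray(p,float)-T[:3,3]);c=K@(c/c[2]);return c[:2]
E
python3 - <<'E'
from h import *
for n in ["scene","side"]:
    d=load(f"pics/{n}0.npz");P=cloud(d)
    m=((P[...,2]>0.007)&(P[...,2]<0.1)&(P[...,0]>.2)&(P[...,0]<1.05)&(np.abs(P[...,1])<.6)).astype(np.uint8)
    k,l,s,c=cv2.connectedComponentsWithStats(m)
    print(n,"desk noise",np.std(P[...,2][(np.abs(P[...,2])<.006)]),np.median(P[...,2][(np.abs(P[...,2])<.006)]))
    for i in range(1,k):
        if s[i,4]<25: continue
        q=P[l==i]; top=np.percentile(q[:,2],95); t=q[q[:,2]>top-.005]
        print(c[i].round(),s[i,4],"zmax",top.round(4),"top ctr",t.mean(0).round(4),"minmax",q.min(0).round(3)[:2],q.max(0).round(3)[:2], d["frame"][l==i].mean(0).round())
    x0,y0,x1,y1=(100,120,470,370) if n=="scene" else (150,120,480,480)
    cv2.imwrite(f"pics/{n}crop.png",cv2.resize(d["frame"][y0:y1,x0:x1,::-1],None,fx=2.1 if n=="scene" else 1.6,fy=2.1 if n=="scene" else 1.6,interpolation=cv2.INTER_CUBIC))
E
```

```text
scene desk noise 0.0022718886246567123 0.00031471869792487617
[363. 157.] 214 zmax 0.0386 top ctr [0.3869 0.3738 0.0373] minmax [0.364 0.353] [0.408 0.398] [160.  96.  53.]
[435. 189.] 1320 zmax 0.0832 top ctr [0.6119 0.4349 0.0809] minmax [0.561 0.381] [0.66 0.54] [151. 115.  64.]
[384. 176.] 206 zmax 0.0378 top ctr [0.475  0.3748 0.0358] minmax [0.452 0.352] [0.502 0.403] [166. 101.  57.]
[353. 178.] 237 zmax 0.0366 top ctr [0.4351 0.3023 0.0348] minmax [0.414 0.281] [0.456 0.323] [133. 115. 104.]
[506. 234.] 4583 zmax 0.0185 top ctr [0.8057 0.5063 0.016 ] minmax [0.633 0.376] [0.931 0.6  ] [108. 106. 119.]
[312. 196.] 216 zmax 0.0601 top ctr [0.4325 0.1656 0.0584] minmax [0.419 0.151] [0.447 0.181] [96. 76. 60.]
[247. 233.] 905 zmax 0.0397 top ctr [ 0.4323 -0.0374  0.0372] minmax [ 0.363 -0.062] [ 0.497 -0.01 ] [188. 174. 158.]
[348. 258.] 712 zmax 0.0153 top ctr [0.6356 0.1318 0.0128] minmax [0.572 0.022] [0.691 0.251] [123. 108.  95.]
[203. 268.] 258 zmax 0.0208 top ctr [ 0.4581 -0.1722  0.0185] minmax [ 0.431 -0.198] [ 0.484 -0.147] [175. 160. 142.]
[239. 313.] 750 zmax 0.015 t
[... 1853 characters left out ...]
93. 325.] 246 zmax 0.0144 top ctr [ 0.6093 -0.1691  0.0126] minmax [ 0.575 -0.179] [ 0.644 -0.158] [142. 107.  66.]
[411. 357.] 279 zmax 0.0144 top ctr [ 0.5961 -0.2376  0.0126] minmax [ 0.562 -0.248] [ 0.632 -0.227] [147. 111.  68.]
[319. 365.] 570 zmax 0.0193 top ctr [ 0.4548 -0.1762  0.0175] minmax [ 0.43  -0.202] [ 0.481 -0.149] [148. 138. 120.]
[510. 449.] 965 zmax 0.0258 top ctr [ 0.6094 -0.4444  0.0238] minmax [ 0.593 -0.469] [ 0.658 -0.328] [107.  97.  86.]
[614. 430.] 3433 zmax 0.043 top ctr [ 0.7766 -0.4867  0.0424] minmax [ 0.718 -0.528] [ 0.83  -0.431] [72. 68. 63.]
[357. 449.] 1138 zmax 0.0339 top ctr [ 0.4327 -0.3226  0.0321] minmax [ 0.41  -0.345] [ 0.457 -0.298] [83. 73. 62.]
```

View pics/scenecrop.png

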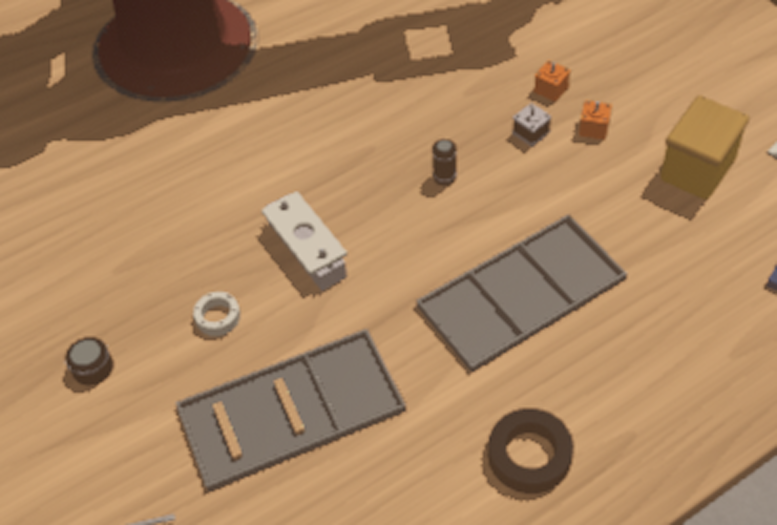

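View pics/sidecrop.png

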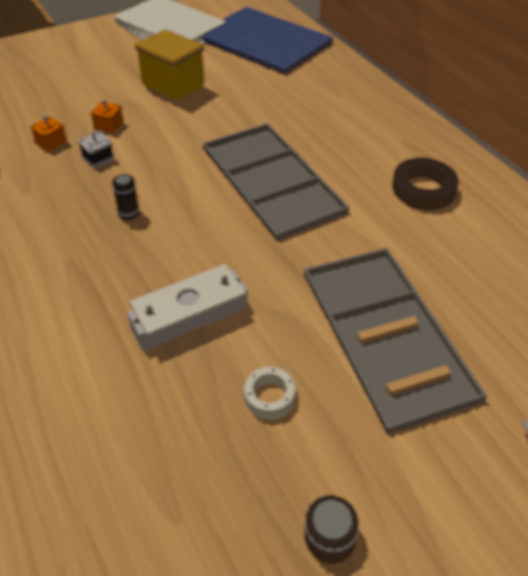

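```bash
python3 - <<'E'
from h import *
def rectfit(d,mask,h,name):
    v,u=np.nonzero(mask); 
    pts=np.array([ray(d,a,b,h)[:2] for a,b in zip(u,v)],np.float32)*1000
    r=cv2.minAreaRect(pts); print("  ",name,"c",np.round(r[0],1),"size",np.round(r[1],1),"ang",round(r[2],2))
for n in ["scene","side"]:
    d=load(f"pics/{n}0.npz");P=cloud(d);f=d["frame"].astype(int)
    print(n)
    zb=.0015 if n=="scene" else 0
    hsv=cv2.cvtColor(d["frame"],cv2.COLOR_RGB2HSV)
    def box(x0,x1,y0,y1,z0,z1): return (P[...,0]>x0)&(P[...,0]<x1)&(P[...,1]>y0)&(P[...,1]<y1)&(P[...,2]>z0+zb)&(P[...,2]<z1+zb)
    rectfit(d,box(.35,.51,-.08,.01,.032,.045),.036,"plate116x50")
    # trays: low saturation region
    gray=(hsv[...,1]<85)
    for nm,b in [("three",(.55,.71,0,.27)),("two",(.51,.70,-.30,-.03))]:
        m=box(*b,-.01,.03)&(hsv[...,1]<90)
        m=cv2.morphologyEx(m.astype(np.uint8),cv2.MORPH_OPEN,np.ones((2,2)))
        k,l,s,c=cv2.connectedComponentsWithStats(m);i=1+np.argmax(s[1:,4])
        rectfit(d,l==i,.0095,nm+" 226x112")
    for nm,b in [("bar1",(.56,.66,-.2,-.14,)),("bar2",(.55,.65,-.26,-.21))]:
        rectfit(d,box(*b,.009,.02)&(hsv[...,1]>90),.013,nm+" 70x10")
    # motor top
    m=box(.40,.47,.27,.34,.0295,.0345); rectfit(d,m,.032,"motor36")
    q=P[box(.40,.47,.27,.34,.038,.06)]; print("  shaft pts",len(q),q.mean(0) if len(q) else "")
    for nm,b,h,dd in [("slim30",(.40,.46,.14,.20),.058,.03),("wide46",(.40,.47,-.36,-.28),.032,.046),("bezel52",(.42,.50,-.21,-.14),.018,.052)]:
        m=box(*b,h-.004,h+.006); v,u=np.nonzero(m)
        pts=np.array([ray(d,a,c,h)[:2] for a,c in zip(u,v)],np.float32)*1000
        (c,r)=cv2.minEnclosingCircle(pts); print("  ",nm,np.round(c,1),"d",round(2*r,1),"mean",pts.mean(0).round(1))
E
```

```text
scene
   plate116x50 c [434.2 -36.7] size [ 51.2 126.5] ang 89.83
   three 226x112 c [636.9 135.3] size [226.8 116.1] ang 89.67
   two 226x112 c [ 615.4 -164.2] size [226.5 116.5] ang 79.76
   bar1 70x10 c [ 611.3 -166.2] size [ 9.3 69.8] ang 79.88
   bar2 70x10 c [ 598.9 -235. ] size [ 8.9 70.2] ang 80.18
   motor36 c [434.4 303.1] size [37.1 35.1] ang 8.04
  shaft pts 8 [0.43518363 0.30245016 0.04660059]
   slim30 [433.4 165.4] d 30.4 mean [432.1 165.7]
   wide46 [ 437. -319.] d 46.0 mean [ 435.7 -319.1]
   bezel52 [ 457.5 -172.6] d 52.3 mean [ 457.9 -171.9]
side
   plate116x50 c [427.1 -40.7] size [ 54.1 122.4] ang 89.49
   three 226x112 c [630.9 127.1] size [229.9 112.1] ang 89.4
   two 226x112 c [ 609.  -169.7] size [227.7 112.7] ang 79.8
   bar1 70x10 c [ 619.4 -173.3] size [21.3 92.8] ang 70.58
   bar2 70x10 c [ 606.5 -240.5] size [15.7 91.7] ang 75.17
   motor36 c [434.5 297.8] size [36.4 40.2] ang 9.22
  shaft pts 10 [0.43429114 0.29913402 0.04422181]
   slim30 [428.8 160.3] d 31.8 mean [430.  160.4]
   wide46 [ 432.2 -322.8] d 47.3 mean [ 432.4 -322.9]
   bezel52 [ 455.3 -176.2] d 53.2 mean [ 454.8 -176.5]
```

```bash
cat > go.py <<'E'
import sys,numpy as np
from scipy.spatial.transform import Rotation as R
from station import monitor
# usage: go.py x y z yawdeg  (yaw of jaw axis; level tool). Prints need in tool axes now and after the turn
o=monitor.get_obs();p=o["tool_pos"];M=R.from_rotvec(o["tool_rot"]).as_matrix()
print("t",round(o["t"],2),"p",p.round(4),"jaw yaw",np.degrees(np.arctan2(M[1,2],M[0,2])).round(2),"approach",M[:,1].round(4),"F",o["contact_force"].round(2),"open",round(o["opening"],4),"q6",o["q"][5].round(2))
if len(sys.argv)>4:
    x,y,z,a=map(float,sys.argv[1:5]);a=np.radians(a)
    zt=np.array([np.cos(a),np.sin(a),0]);yt=np.array([0,0,-1.]);T=np.stack([np.cross(yt,zt),yt,zt],1)
    rv=R.from_matrix(M.T@T).as_rotvec();D=np.array([x,y,z])-p
    print("turn(tool)",rv.round(4),"shift cm in present axes",(M.T@D*100).round(2),"in final axes",(T.T@D*100).round(2))
E
python3 go.py 0.431 -0.038 0.2 90;python3 go.py 0.431 -0.038 0.2 -90
```

```text
t 0.15 p [0.1844 0.5967 0.2303] jaw yaw 72.82 approach [-7.0e-04 -1.5e-03 -1.0e+00] F [0.02 0.54 0.3 ] open 0.0857 q6 -0.12
turn(tool) [ 0.0016 -0.2998 -0.0004] shift cm in present axes [ 42.31   3.11 -53.35] in final axes [ 24.66   3.03 -63.47]
t 0.15 p [0.1844 0.5967 0.2303] jaw yaw 72.82 approach [-7.0e-04 -1.5e-03 -1.0e+00] F [0.02 0.54 0.3 ] open 0.0857 q6 -0.12
turn(tool) [6.0000e-04 2.8418e+00 2.3000e-03] shift cm in present axes [ 42.31   3.11 -53.35] in final axes [-24.66   3.03  63.47]
```

Request:
servo_tool --commands '[0,-0.15,0,0,0,0,0.8,0,-0.15,0,0,0.2,-2,0.8,0,0,0,1.65,0.2,-4.2,0.8,0,0,0,1.65,0.2,-4.2,0.8,0,0,0,1.65,0.2,-4.2,0.8,0,0,0,1.65,0.2,-4.2,0.8,0,0,0,1.65,0.2,-4.2,0.8,0,0,0,1.65,0.2,-4.2,0.8,0,0,0,1.65,0.2,-4.2,0.8,0,0,0,1.65,0.2,-4.2,0.8,0,0,0,1.65,0.2,-4.2,0.8,0,0,0,1.65,0.2,-4.2,0.8,0,0,0,1.65,0.2,-4.2,0.8,0,0,0,1.65,0.2,-4.2,0.8,0,0,0,1.65,0.2,-4.2,0.8,0,0,0,1.65,0.2,-4.2,0.8,0,0,0,0,0,0,0.8]'

```text
t: 1.85
tool_pos: [0.4236, -0.0323, 0.1962]
tool_rot: [-1.576, -0.013, 0.009]
contact_force: [-1.0, -0.7, 0.7]
opening: 0.0687
```

```bash
python3 go.py 0.431 -0.038 0.2 90
```

```text
t 1.85 p [ 0.4236 -0.0323  0.1962] jaw yaw 90.82 approach [ 0.0024 -0.0051 -1.    ] F [-0.95 -0.7   0.69] open 0.0687 q6 -1.83
turn(tool) [0.0051 0.0143 0.0024] shift cm in present axes [ 0.73 -0.37 -0.58] in final axes [ 0.74 -0.38 -0.57]
```

```bash
cat > shot.py <<'E'
import sys,numpy as np,cv2
from station import viewer
n,t=sys.argv[1:3]
d=viewer.get_image(n);cv2.imwrite(f"pics/{n}{t}.png",d["frame"][:,:,::-1]);np.savez(f"pics/{n}{t}.npz",**d)
E
python3 shot.py wrist 1; python3 go.py
```

```text
t 1.9 p [ 0.423  -0.0304  0.1961] jaw yaw 90.92 approach [ 0.0018 -0.0037 -1.    ] F [-1.03  1.3  -0.14] open 0.0682 q6 -1.83
```

View pics/wrist1.png

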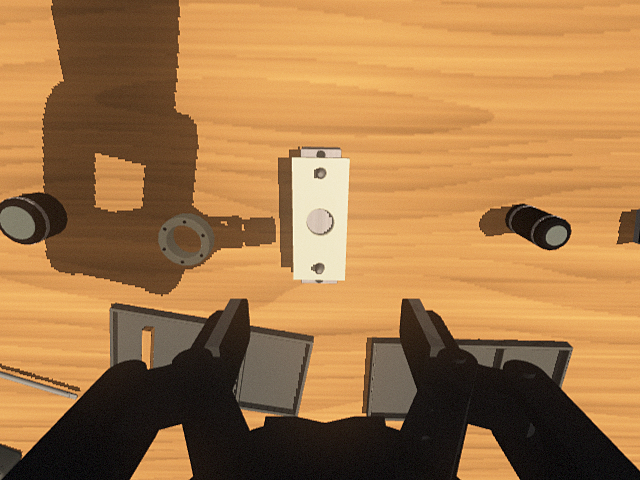

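Wrist view: plate white face spans roughly (293,156)-(350,280), central hole (320,221), dowels (320,173)/(319,268); the ring is at (186,241), wide lens top at (23,222), slim lens top at (552,234). I'll measure them in this view.

```bash
python3 - <<'E'
from h import *
d=load("pics/wrist1.npz");P=cloud(d);hsv=cv2.cvtColor(d["frame"],cv2.COLOR_RGB2HSV)
def pts(m,h):
    v,u=np.nonzero(m);return np.array([ray(d,a,b,h)[:2] for a,b in zip(u,v)],np.float32)*1000
m=(hsv[...,2]>200)&(hsv[...,1]<60)
m[:, :270]=0;m[:,370:]=0;m[:140]=0;m[290:]=0
m=m.astype(np.uint8);k,l,s,c=cv2.connectedComponentsWithStats(m);i=1+np.argmax(s[1:,4]);m=l==i
print("z",np.median(P[m][:,2]),np.median(P[350:,5:60][...,2]), np.median(P[60:120,300:500][...,2]))
r=cv2.minAreaRect(pts(m,.036));print(r)
# holes
cn,h=cv2.findContours((m*255).astype(np.uint8),cv2.RETR_CCOMP,cv2.CHAIN_APPROX_NONE)
for c,hh in zip(cn,h[0]):
    if hh[3]>=0 and len(c)>10:
        w=np.array([ray(d,a,b,.036)[:2]*1000 for a,b in c[:,0]],np.float32);print("hole",cv2.minAreaRect(w),len(c))
def top(u0,u1,v0,v1,h,tol=.004):
    mm=np.zeros((480,640),bool);mm[v0:v1,u0:u1]=1
    zz=P[...,2];mm&=(np.abs(zz-h)<tol);w=pts(mm,h);print(h,cv2.minEnclosingCircle(w),w.mean(0),np.median(zz[mm]))
top(0,80,180,260,.032);top(150,220,200,290,.018);top(500,590,190,260,.058)
E
```

```text
z 0.03628703225863375 0.0005546601357073744 0.0004469086569825753
((426.30755615234375, -38.38969802856445), (49.41563415527344, 125.48898315429688), 89.85064697265625)
hole ((473.5264587402344, -39.58173370361328), (13.451598167419434, 14.143473625183105), 48.34781265258789) 40
hole ((430.3052673339844, -35.14359664916992), (19.420732498168945, 26.919755935668945), 49.886268615722656) 100
hole ((382.7159729003906, -38.447265625), (11.30536937713623, 12.344779968261719), 0.8541660904884338) 42
hole ((369.5223083496094, -47.207122802734375), (1.6903249025344849, 8.65416145324707), 0.8376680016517639) 20
0.032 ((432.2752380371094, -317.5229797363281), 23.61783790588379) [ 432.10886 -316.95612] 0.0323570858519473
0.018 ((454.5689392089844, -172.81581115722656), 26.461181640625) [ 453.7933  -173.30702] 0.018033566272705026
0.058 ((428.81597900390625, 162.77035522460938), 15.178752899169922) [428.39615 162.78368] 0.0583503880443752
```

```bash
python3 go.py 0.430 -0.0385 0.06 90
```

```text
t 1.9 p [ 0.423  -0.0304  0.1961] jaw yaw 90.92 approach [ 0.0018 -0.0037 -1.    ] F [-1.03  1.3  -0.14] open 0.0682 q6 -1.83
turn(tool) [0.0037 0.016  0.0017] shift cm in present axes [ 0.66 13.62 -0.77] in final axes [ 0.7  13.61 -0.81]
```

Request:
servo_tool --commands '[0.004,0.016,0.002,0.3,2,-0.4,0.8,0,0,0,0.2,2.5,-0.2,0.8,0,0,0,0.2,2.5,-0.2,0.8,0,0,0,0,2.5,0,0.8,0,0,0,0,2.5,0,0.8,0,0,0,0,1.6,0,0.8,0,0,0,0,0,0,0.8,0,0,0,0,0,0,0.8]'

```text
t: 2.7
tool_pos: [0.4286, -0.0301, 0.0564]
tool_rot: [-1.567, -0.008, 0.007]
contact_force: [0.3, -0.3, -0.1]
opening: 0.0684
```

```bash
python3 go.py 0.430 -0.0385 0.022 90; python3 shot.py wrist 2; python3 shot.py side 2;python3 go.py
```

```text
t 2.7 p [ 0.4286 -0.0301  0.0564] jaw yaw 90.53 approach [ 9.0e-04  3.8e-03 -1.0e+00] F [ 0.27 -0.35 -0.06] open 0.0684 q6 -1.83
turn(tool) [-0.0038  0.0093  0.0009] shift cm in present axes [ 0.13  3.44 -0.86] in final axes [ 0.14  3.44 -0.84]
t 2.8 p [ 0.4291 -0.0305  0.057 ] jaw yaw 90.51 approach [ 0.0022  0.0034 -1.    ] F [-0.21 -0.49  0.21] open 0.0682 q6 -1.83
```

View pics/wrist2.png

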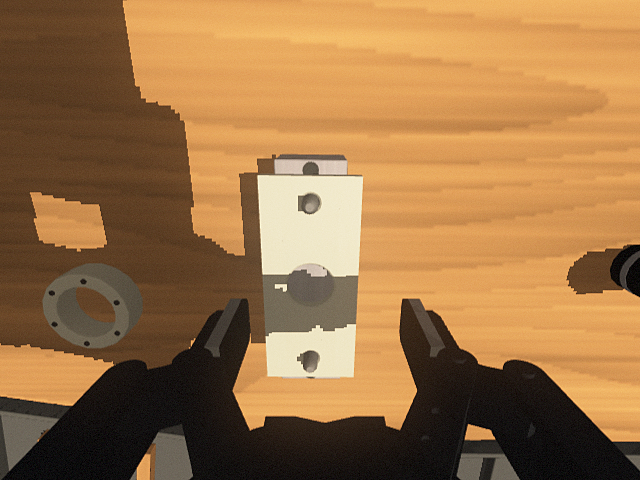

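View pics/side2.png

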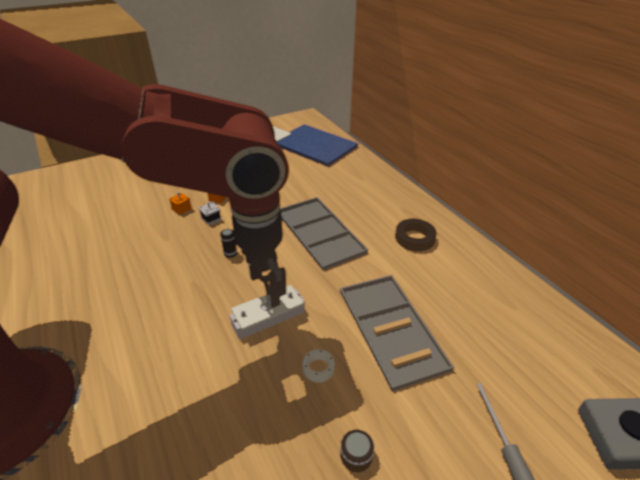

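Wrist view: plate corners (258,176), (363,175), (354,377), (267,377); finger tips at about (248,300) and (402,300), so the gripper has to shift towards -y.

```bash
python3 - <<'E'
from h import *
d=load("pics/wrist2.npz")
c=[ray(d,u,v,.036)[:2]*1000 for u,v in [(258,176),(363,175),(354,377),(267,377)]]
print(np.round(c,1),np.mean(c,0))
E
```

```text
[[370.4 -63. ]
 [369.5 -13.2]
 [486.7 -13.1]
 [486.9 -63.9]] [428.36431617 -38.27859198]
```

Request:
servo_tool --commands '[-0.003,0.008,0.002,0.1,0,-0.8,0.75,0,0,0,0,0,-0.3,0.75,0,0,0,0,0,0,0.75,0,0,0,0,0,0,0.75]'

```text
t: 3.2
tool_pos: [0.4329, -0.0431, 0.0608]
tool_rot: [-1.573, -0.006, -0.005]
contact_force: [-0.9, 0.0, -0.3]
opening: 0.0641
```

```bash
python3 go.py 0.430 -0.0385 0.022 90
```

```text
t 3.2 p [ 0.4329 -0.0431  0.0608] jaw yaw 90.01 approach [ 0.0068 -0.0018 -1.    ] F [-0.94  0.01 -0.35] open 0.0641 q6 -1.84
turn(tool) [0.0018 0.0002 0.0068] shift cm in present axes [-0.32  3.87  0.47] in final axes [-0.29  3.88  0.46]
```

Request:
servo_tool --commands '[0,0,0.005,-0.3,0.5,0.4,0.75]'

```text
t: 3.3
tool_pos: [0.4309, -0.0396, 0.0567]
tool_rot: [-1.573, -0.003, -0.004]
contact_force: [0.2, -0.2, 0.3]
opening: 0.0642
```

```bash
python3 go.py 0.429 -0.0385 0.022 90
```

```text
t 3.3 p [ 0.4309 -0.0396  0.0567] jaw yaw 89.96 approach [ 0.004  -0.0024 -1.    ] F [ 0.23 -0.17  0.33] open 0.0642 q6 -1.83
turn(tool) [ 0.0024 -0.0007  0.004 ] shift cm in present axes [-0.21  3.47  0.12] in final axes [-0.19  3.47  0.11]
```

Request:
servo_tool --commands '[0,0,0,0,0.5,0,0.75]'

```text
t: 3.4
tool_pos: [0.4307, -0.0393, 0.0513]
tool_rot: [-1.573, -0.002, -0.003]
contact_force: [-0.1, -0.5, 0.6]
opening: 0.0642
```

```bash
python3 go.py 0.429 -0.0385 0.022 90
```

```text
t 3.4 p [ 0.4307 -0.0393  0.0513] jaw yaw 89.97 approach [ 0.0037 -0.0022 -1.    ] F [-0.13 -0.5   0.63] open 0.0642 q6 -1.83
turn(tool) [ 0.0022 -0.0005  0.0037] shift cm in present axes [-0.18  2.93  0.08] in final axes [-0.17  2.93  0.08]
```

Request:
servo_tool --commands '[0.002,0,0.003,-0.1,1,0.08,0.75,0,0,0,-0.05,1,0,0.75,0,0,0,0,0.8,0,0.75]'

```text
t: 3.7
tool_pos: [0.4287, -0.0381, 0.0207]
tool_rot: [-1.571, -0.0, -0.0]
contact_force: [-0.3, 0.4, -0.8]
opening: 0.0642
```

```bash
python3 go.py 0.429 -0.0385 0.022 90; python3 shot.py wrist 3; python3 go.py 0.429 -0.0385 0.022 90
```

```text
t 3.7 p [ 0.4287 -0.0381  0.0207] jaw yaw 90.0 approach [ 2.e-04  0.e+00 -1.e+00] F [-0.27  0.37 -0.77] open 0.0642 q6 -1.83
turn(tool) [-0.      0.      0.0002] shift cm in present axes [ 0.03 -0.13 -0.04] in final axes [ 0.03 -0.13 -0.04]
t 3.75 p [ 0.4275 -0.0378  0.0192] jaw yaw 89.99 approach [-2.6e-03  8.0e-04 -1.0e+00] F [-0.53  0.86 -1.11] open 0.0641 q6 -1.83
turn(tool) [-0.0008 -0.0001 -0.0026] shift cm in present axes [ 0.15 -0.28 -0.07] in final axes [ 0.15 -0.28 -0.07]
```

View pics/wrist3.png

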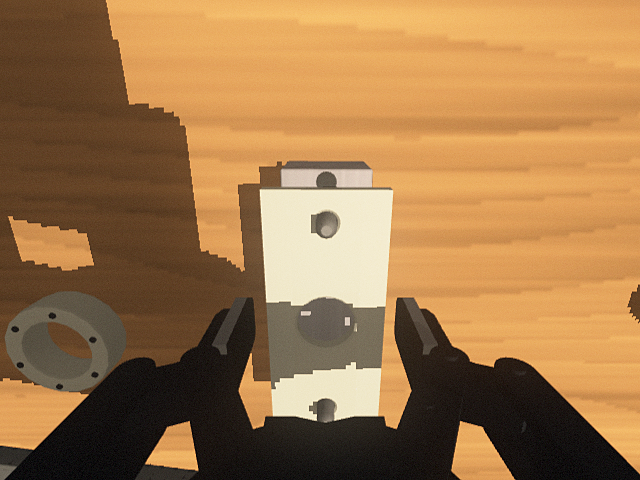

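Plate is centred between the finger pads (gaps about 12 px each side). Closing gently.

Request:
servo_tool --commands '[-0.001,0,-0.002,0.1,-0.25,-0.05,0.65,0,0,0,0,0,0,0.6]' --grip_force 30

```text
t: 3.95
tool_pos: [0.4276, -0.0381, 0.0205]
tool_rot: [-1.57, 0.003, 0.002]
contact_force: [0.5, -0.1, -0.3]
opening: 0.0511
```

```bash
python3 go.py 0.429 -0.0385 0.022 90
```

```text
t 3.95 p [ 0.4276 -0.0381  0.0205] jaw yaw 89.99 approach [-3.1e-03  4.0e-04 -1.0e+00] F [ 0.46 -0.11 -0.28] open 0.0511 q6 -1.83
turn(tool) [-0.0004 -0.0001 -0.0031] shift cm in present axes [ 0.14 -0.15 -0.04] in final axes [ 0.14 -0.15 -0.04]
```

Request:
servo_tool --commands '[0,0,-0.003,0.1,-0.2,0,0.6,0,0,0,0,0,0,0,0,0,0,0,0,0,0,0,0,0,0,0,0,0]' --grip_force 30

```text
t: 4.35
tool_pos: [0.4291, -0.038, 0.0234]
tool_rot: [-1.57, -0.001, -0.001]
contact_force: [-0.2, 1.2, -0.1]
opening: 0.049
```

```bash
python3 go.py 0.429 -0.0385 0.12 90;  python3 shot.py wrist 4;python3 go.py
```

```text
t 4.35 p [ 0.4291 -0.038   0.0234] jaw yaw 89.99 approach [ 1.1e-03  5.0e-04 -1.0e+00] F [-0.23  1.16 -0.12] open 0.049 q6 -1.83
turn(tool) [-0.0005 -0.0001  0.0011] shift cm in present axes [ 0.   -9.66 -0.04] in final axes [-0.01 -9.66 -0.05]
t 4.4 p [ 0.4291 -0.038   0.0234] jaw yaw 89.99 approach [ 1.e-03  5.e-04 -1.e+00] F [ 0.26  0.84 -0.93] open 0.049 q6 -1.83
```

View pics/wrist4.png

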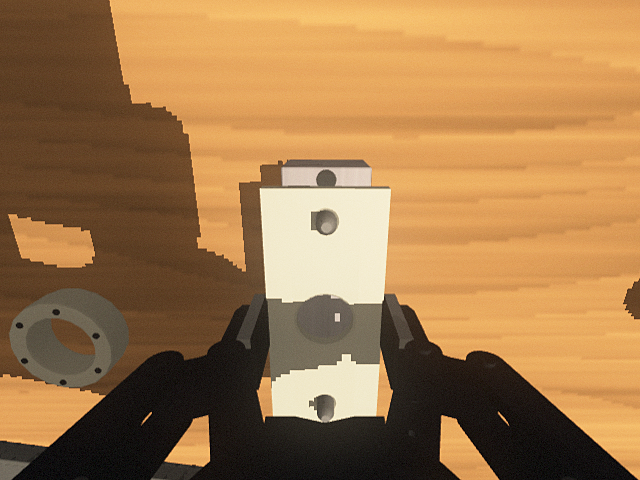

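Request:
servo_tool --commands '[0,0,0,0,-0.4,0,0,0,0,0,0,-0.6,0,0,0,0,0,0,-0.6,0,0]' --grip_force 40

```text
t: 4.7
tool_pos: [0.4287, -0.038, 0.04]
tool_rot: [-1.57, -0.0, -0.0]
contact_force: [0.2, -0.1, -1.0]
opening: 0.0487
```

```bash
python3 go.py 0.429 -0.0385 0.12 90
```

```text
t 4.7 p [ 0.4287 -0.038   0.04  ] jaw yaw 89.99 approach [ 2.e-04  5.e-04 -1.e+00] F [ 0.17 -0.12 -1.03] open 0.0487 q6 -1.83
turn(tool) [-0.0005 -0.0001  0.0002] shift cm in present axes [ 0.03 -8.   -0.04] in final axes [ 0.03 -8.   -0.05]
```

Request:
servo_tool --commands '[0,0,0,0,-0.8,0,0,0,0,0,0,-1.2,0,0,0,0,0,0,-2,0,0,0,0,0,0,-2.5,0,0,0,0,0,0,-0.8,0,0]'

```text
t: 5.2
tool_pos: [0.4291, -0.0382, 0.1192]
tool_rot: [-1.571, -0.002, -0.002]
contact_force: [0.1, 0.7, 0.5]
opening: 0.0481
```

```bash
python3 go.py 0.605 -0.2025 0.11 -10.2; python3 shot.py wrist 5; python3 shot.py side 5; python3 go.py
python3 - <<'E'
from h import *
d=load("pics/side5.npz")
cv2.imwrite("pics/side5c.png",cv2.resize(d["frame"][150:420,180:480,::-1],None,fx=2.2,fy=2.2,interpolation=cv2.INTER_CUBIC))
E
```

```text
t 5.2 p [ 0.4291 -0.0382  0.1192] jaw yaw 89.99 approach [ 2.3e-03 -2.0e-04 -1.0e+00] F [0.14 0.72 0.48] open 0.0481 q6 -1.83
turn(tool) [-0.0019  1.7487  0.0018] shift cm in present axes [ 17.59   0.96 -16.42] in final axes [13.05  0.92 20.22]
t 5.3 p [ 0.4286 -0.0381  0.1177] jaw yaw 89.99 approach [ 1.e-03  1.e-04 -1.e+00] F [ 0.32  0.06 -0.89] open 0.0487 q6 -1.83
```

View pics/side5c.png

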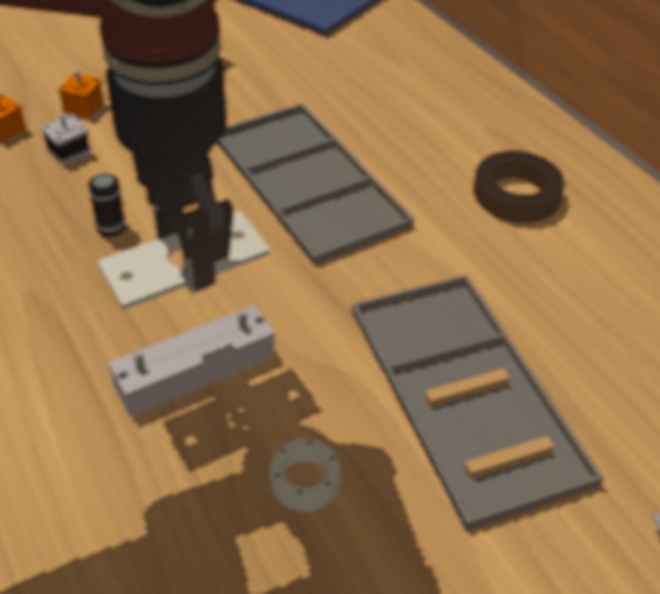

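View pics/wrist5.png

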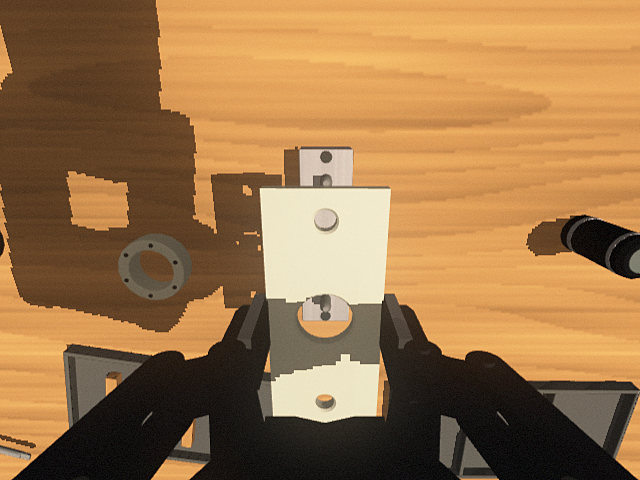

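Plate is off the dowels and level; its holes are at (326,219), (325,401). Computing its offset in the tool.

```bash
python3 - <<'E'
from h import *
d=load("pics/wrist5.npz");P=cloud(d)
print("level: far",P[195:205,290:350].reshape(-1,3).mean(0),"near",P[380:392,290:350].reshape(-1,3).mean(0),"L",P[210:280,275:285].reshape(-1,3).mean(0),"R",P[210:280,365:375].reshape(-1,3).mean(0))
c=[ray(d,u,v,.1303)[:2]*1000 for u,v in [(261,187),(390,187),(326,219),(325,401)]];print(np.round(c,1))
E
```

```text
level: far [ 0.37467392 -0.04106685  0.13229323] near [ 0.46266533 -0.04147779  0.1330075 ] L [ 0.39308646 -0.05721222  0.13275694] R [ 0.39313031 -0.02107225  0.13273887]
[[370.2 -63.7]
 [370.2 -13.8]
 [383.  -38.5]
 [474.4 -38.9]]
```

Request:
servo_tool --commands '[0,0,0,1,-0.5,-1,0,0,0,0,2,-0.5,-1.9,0,0,0,0,2.4,0,-2.2,0,0,0,0,2.4,0,-2.2,0,0,0,0,2.4,0,-2.2,0,0,0,0,2.4,0,-2.2,0,0,0,0,2,0,-1.9,0,0,0,0,1.5,0,-1.4,0,0,0.05,0,0.5,0,-0.5,0,0,0.1,0,0,0,0,0,0,0.14,0,0,0,0,0,0,0.14,0,0,0,0,0,0,0.14,0,0,0,0,0,0,0.14,0,0,0,0,0,0,0.14,0,0,0,0,0,0,0.14,0,0,0,0,0,0,0.14,0,0,0,0,0]'

```text
t: 7.0
tool_pos: [0.5863, -0.194, 0.0943]
tool_rot: [-1.377, 0.95, -0.879]
contact_force: [-0.0, -0.6, -0.3]
opening: 0.0485
```

```bash
python3 go.py 0.605 -0.2025 0.11 -10.2
```

```text
t 7.0 p [ 0.5863 -0.194   0.0943] jaw yaw 22.62 approach [-0.0396  0.0185 -0.999 ] F [-0.02 -0.59 -0.27] open 0.0485 q6 -0.83
turn(tool) [ 0.0379  0.5723 -0.0229] shift cm in present axes [ 1.45 -1.66  1.35] in final axes [ 0.5  -1.57  1.99]
```

Request:
servo_tool --commands '[0.01,0.14,-0.006,0.4,-0.5,0.4,0,0.01,0.14,-0.006,0.3,-0.5,0.5,0,0.01,0.14,-0.006,0.2,-0.5,0.5,0,0.01,0.14,-0.006,0.1,-0.3,0.5,0]'

```text
t: 7.4
tool_pos: [0.6034, -0.199, 0.1027]
tool_rot: [-1.118, 1.357, -1.34]
contact_force: [0.5, 0.8, -0.0]
opening: 0.0489
```

```bash
python3 go.py 0.605 -0.2025 0.11 -10.2
```

```text
t 7.4 p [ 0.6034 -0.199   0.1027] jaw yaw -10.9 approach [-0.0096  0.0045 -0.9999] F [ 0.52  0.82 -0.04] open 0.0489 q6 -0.25
turn(tool) [ 0.0102 -0.0122 -0.0027] shift cm in present axes [ 0.31 -0.74  0.21] in final axes [ 0.32 -0.73  0.22]
```

Request:
servo_tool --commands '[0.01,-0.012,-0.003,0.3,-0.5,0.2,0,0,0,0,0,0,0,0]'

```text
t: 7.6
tool_pos: [0.6038, -0.202, 0.1051]
tool_rot: [-1.124, 1.339, -1.334]
contact_force: [0.1, -0.3, 0.2]
opening: 0.0485
```

```bash
python3 go.py 0.605 -0.2025 0.11 -10.2;python3 shot.py wrist 6; python3 shot.py scene 6;python3 shot.py side 6; python3 go.py 0.605 -0.2025 0.11 -10.2
```

```text
t 7.6 p [ 0.6038 -0.202   0.1051] jaw yaw -9.98 approach [-0.0034  0.0011 -1.    ] F [ 0.05 -0.3   0.16] open 0.0485 q6 -0.27
turn(tool) [ 0.0035  0.0039 -0.0004] shift cm in present axes [ 0.03 -0.49  0.12] in final axes [ 0.03 -0.49  0.12]
t 7.75 p [ 0.6034 -0.2016  0.1047] jaw yaw -10.07 approach [-0.0044  0.0018 -1.    ] F [ 1.02 -0.52 -0.91] open 0.0488 q6 -0.26
turn(tool) [ 0.0046  0.0023 -0.001 ] shift cm in present axes [ 0.06 -0.53  0.17] in final axes [ 0.06 -0.53  0.17]
```

View pics/wrist6.png

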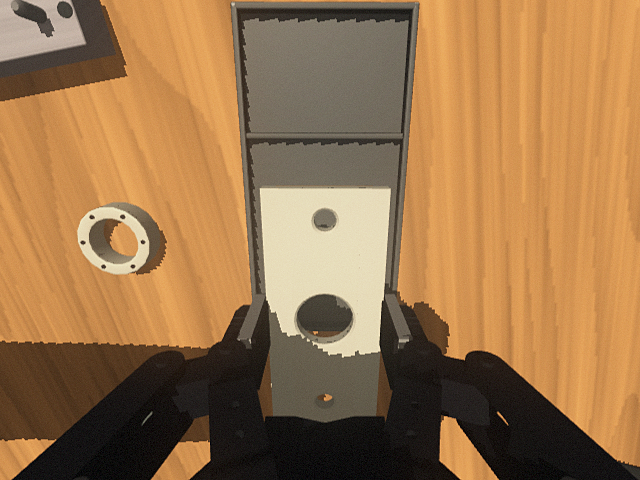

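View pics/scene6.png

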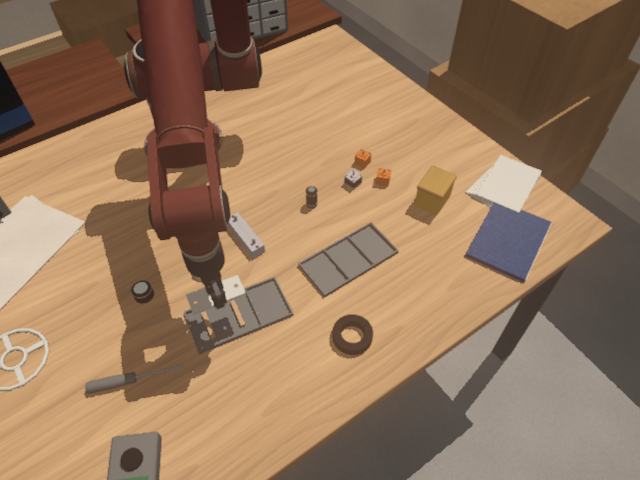

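Wrist view: far tray corners (233,3) and (417,3), divider at rows 132-138, columns 247-404. Using these to find the big compartment's centre relative to the plate.

```bash
python3 - <<'E'
from h import *
d=load("pics/wrist6.npz")
a,b=[ray(d,u,v,.012)[:2]*1000 for u,v in [(232.5,2.5),(418,2.5)]]
print(a,b,np.linalg.norm(a-b),np.degrees(np.arctan2(*(b-a)[::-1])))
e1,e2=[ray(d,u,v,.012)[:2]*1000 for u,v in [(247,135.5),(403.5,135.5)]]
print(e1,e2,np.linalg.norm(e1-e2),np.degrees(np.arctan2(*(e2-e1)[::-1])))
# side edges outer
l2,r2=[ray(d,u,v,.012)[:2]*1000 for u,v in [(252,292),(397,292)]];print(l2,r2,np.linalg.norm(r2-l2))
th=np.radians(-10.2);x=np.array([np.cos(th),np.sin(th)]);y=np.array([-x[1],x[0]])
for nm,m,off in [("far",(a+b)/2,113),("div",(e1+e2)/2,37)]:
    c=m-y*off;print(nm,"tray c",c,"big",c-37*y,"small",c+74*y)
c=[ray(d,u,v,.117)[:2]*1000 for u,v in [(325,219),(325,401)]];print("plate c",np.mean(c,0),np.linalg.norm(c[0]-c[1]))
E
```

```text
[576.13630593 -45.55339036] [684.0909308  -64.67934581] 109.63577519021955 -10.046650166684747
[ 566.17031256 -120.3092072 ] [ 668.08614088 -138.23639436] 103.48053005732902 -9.976376989411856
[ 541.7720608  -233.10039031] [ 651.57605227 -252.20272345] 111.45319948049611
far tray c [ 610.10304271 -166.33047179] big [ 603.55090732 -202.74570928] small [623.20731349 -93.4999968 ]
div tray c [ 610.57609133 -165.68803827] big [ 604.02395593 -202.10327577] small [623.68036211 -92.85756328]
plate c [ 604.47325648 -201.98923179] 90.71615096164577
```

Request:
servo_tool --commands '[0.004,0.002,-0.001,0,1.5,0.05,0,0,0,0,0,2,0,0,0,0,0,0,2,0,0,0,0,0,0,1.5,0,0,0,0,0,0,0.7,0,0,0,0,0,0,0,0,0]'

```text
t: 8.35
tool_pos: [0.6022, -0.2009, 0.0203]
tool_rot: [-1.123, 1.339, -1.334]
contact_force: [-0.5, 0.7, -1.0]
opening: 0.0485
```

```bash
python3 go.py 0.604 -0.2024 0.0064 -10.1
```

```text
t 8.35 p [ 0.6022 -0.2009  0.0203] jaw yaw -9.98 approach [-0.0025  0.0011 -1.    ] F [-0.51  0.7  -1.  ] open 0.0485 q6 -0.26
turn(tool) [ 0.0027  0.0022 -0.0006] shift cm in present axes [0.11 1.39 0.21] in final axes [0.11 1.39 0.2 ]
```

Request:
servo_tool --commands '[0.003,0.002,0,0.15,0.5,0.25,0,0,0,0,0,0.4,0,0]'

```text
t: 8.55
tool_pos: [0.6055, -0.2034, 0.0119]
tool_rot: [-1.119, 1.336, -1.339]
contact_force: [-0.1, 0.1, -0.1]
opening: 0.0483
```

```bash
python3 go.py 0.604 -0.2024 0.0064 -10.1;python3 shot.py side 7; python3 go.py 0.604 -0.2024 0.0064 -10.1
python3 - <<'E'
from h import *
d=load("pics/side7.npz")
cv2.imwrite("pics/side7c.png",cv2.resize(d["frame"][260:430,300:480,::-1],None,fx=3.4,fy=3.4,interpolation=cv2.INTER_CUBIC))
E
```

```text
t 8.55 p [ 0.6055 -0.2034  0.0119] jaw yaw -10.09 approach [ 2.7e-03 -4.0e-04 -1.0e+00] F [-0.08  0.13 -0.14] open 0.0483 q6 -0.27
turn(tool) [-0.0027  0.0002 -0.    ] shift cm in present axes [-0.07  0.55 -0.16] in final axes [-0.07  0.55 -0.16]
t 8.6 p [ 0.6052 -0.2032  0.0114] jaw yaw -10.09 approach [ 2.1e-03 -1.0e-04 -1.0e+00] F [-1.47  0.02  0.05] open 0.0489 q6 -0.27
turn(tool) [-0.0021  0.0002 -0.0003] shift cm in present axes [-0.06  0.5  -0.13] in final axes [-0.06  0.5  -0.13]
```

View pics/side7c.png

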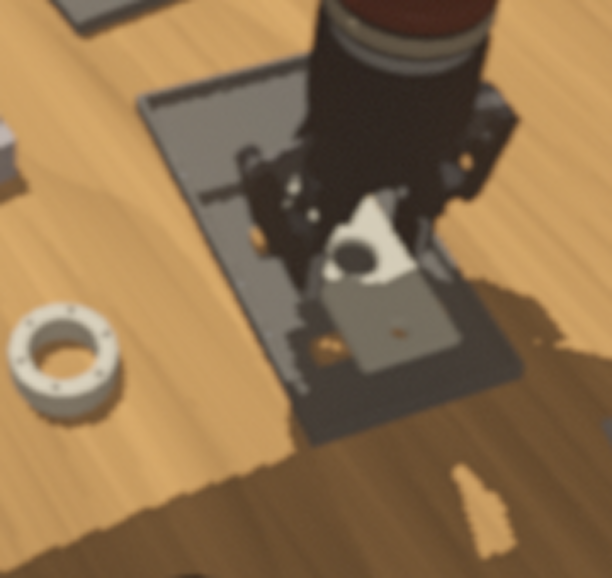

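Plate hovers over the bars, square to the tray. Lowering in fine steps.

Request:
servo_tool --commands '[-0.002,0,0,-0.05,0.25,-0.1,0,0,0,0,0,0.1,0,0]'

```text
t: 8.8
tool_pos: [0.6051, -0.2029, 0.0088]
tool_rot: [-1.12, 1.336, -1.339]
contact_force: [-0.2, 0.7, -0.9]
opening: 0.0487
```

```bash
python3 go.py 0.604 -0.2024 0.0064 -10.1
```

```text
t 8.8 p [ 0.6051 -0.2029  0.0088] jaw yaw -10.09 approach [ 1.7e-03 -5.0e-04 -1.0e+00] F [-0.23  0.71 -0.87] open 0.0487 q6 -0.26
turn(tool) [-0.0018  0.0002  0.0002] shift cm in present axes [-0.03  0.24 -0.11] in final axes [-0.03  0.24 -0.11]
```

Request:
servo_tool --commands '[0,0,0,0,0.2,0,0]'

```text
t: 8.9
tool_pos: [0.6055, -0.2031, 0.0073]
tool_rot: [-1.119, 1.335, -1.34]
contact_force: [-0.0, 0.2, -0.3]
opening: 0.0484
```

```bash
python3 go.py 0.604 -0.2024 0.0064 -10.1
```

```text
t 8.9 p [ 0.6055 -0.2031  0.0073] jaw yaw -10.08 approach [ 0.0029 -0.0011 -1.    ] F [-0.01  0.18 -0.26] open 0.0484 q6 -0.26
turn(tool) [-0.003   0.0003  0.0006] shift cm in present axes [-0.04  0.09 -0.16] in final axes [-0.04  0.09 -0.16]
```

Request:
servo_tool --commands '[-0.003,0,0,0,0.15,-0.15,0]'

```text
t: 9.0
tool_pos: [0.6046, -0.2029, 0.0062]
tool_rot: [-1.121, 1.336, -1.339]
contact_force: [1.0, 1.0, 2.5]
opening: 0.0489
```

```bash
python3 go.py 0.604 -0.2024 0.0064 -10.1
```

```text
t 9.0 p [ 0.6046 -0.2029  0.0062] jaw yaw -10.08 approach [ 1.e-03 -9.e-04 -1.e+00] F [1.05 1.01 2.5 ] open 0.0489 q6 -0.26
turn(tool) [-0.0012  0.0003  0.0007] shift cm in present axes [-0.04 -0.02 -0.06] in final axes [-0.04 -0.02 -0.06]
```

Request:
servo_tool --commands '[0,0,0,0,0.12,-0.05,0]'

```text
t: 9.1
tool_pos: [0.6046, -0.203, 0.0062]
tool_rot: [-1.12, 1.336, -1.339]
contact_force: [-1.1, 1.7, 7.9]
opening: 0.0486
```

```bash
python3 go.py 0.604 -0.2024 0.0064 -10.1
```

```text
t 9.1 p [ 0.6046 -0.203   0.0062] jaw yaw -10.08 approach [ 0.0018 -0.001  -1.    ] F [-1.06  1.68  7.94] open 0.0486 q6 -0.26
turn(tool) [-0.0019  0.0003  0.0007] shift cm in present axes [-0.05 -0.02 -0.07] in final axes [-0.05 -0.02 -0.07]
```

Seated (contact 8 N). Release and rise.

Request:
servo_tool --commands '[0,0,0,0,-0.05,0,0.62,0,0,0,0,0,0,0.68,0,0,0,0,0,0,0.72,0,0,0,0,0,0,0.72]'

```text
t: 9.5
tool_pos: [0.6047, -0.2031, 0.007]
tool_rot: [-1.12, 1.335, -1.34]
contact_force: [0.5, -0.3, -0.1]
opening: 0.0617
```

```bash
python3 go.py 0.604 -0.2024 0.0064 -10.1
```

```text
t 9.5 p [ 0.6047 -0.2031  0.007 ] jaw yaw -10.08 approach [ 0.0023 -0.0015 -1.    ] F [ 0.53 -0.27 -0.1 ] open 0.0617 q6 -0.26
turn(tool) [-0.0025  0.0004  0.0011] shift cm in present axes [-0.06  0.06 -0.08] in final axes [-0.06  0.06 -0.08]
```

Request:
servo_tool --commands '[0,0,0,0,-1,0,0.72,0,0,0,0,-2.5,0,0.72,0,0,0,0,-3,0,0.72,0,0,0,0,-3,0,0.72,0,0,0,0,-3,0,0.72,0,0,0,0,-2,0,0.72,0,0,0,0,-1,0,0.72]'

```text
t: 10.2
tool_pos: [0.6024, -0.2021, 0.168]
tool_rot: [-1.122, 1.34, -1.336]
contact_force: [0.0, -0.3, -0.6]
opening: 0.0615
```

```bash
python3 shot.py wrist 8; python3 shot.py side 8;python3 go.py 0.430 0.163 0.12 -10
python3 - <<'E'
from h import *
d=load("pics/side8.npz")
cv2.imwrite("pics/side8c.png",cv2.resize(d["frame"][260:430,300:480,::-1],None,fx=3.4,fy=3.4,interpolation=cv2.INTER_CUBIC))
E
```

```text
t 10.3 p [ 0.6028 -0.2023  0.1677] jaw yaw -10.08 approach [-1.7e-03  2.0e-04 -1.0e+00] F [0.11 0.46 0.68] open 0.0615 q6 -0.26
turn(tool) [ 0.0017 -0.0014  0.0001] shift cm in present axes [-32.94   4.8  -23.4 ] in final axes [-32.97   4.77 -23.36]
```

View pics/wrist8.png

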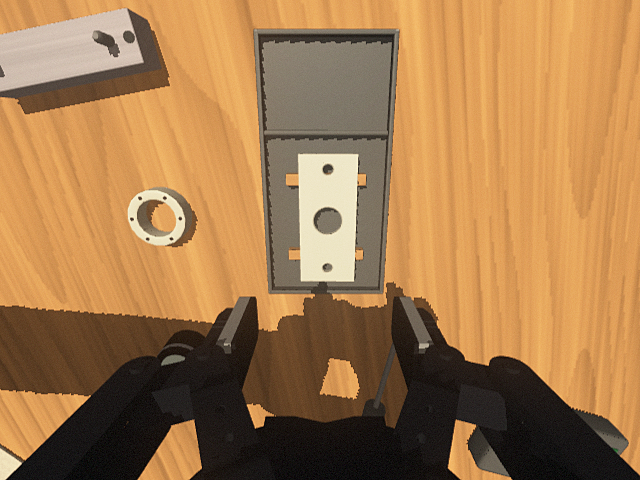

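View pics/side8c.png

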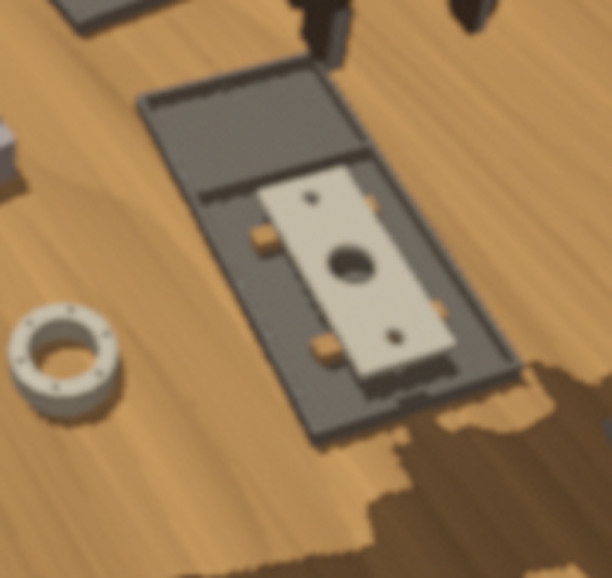

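```bash
python3 - <<'E'
from h import *
d=load("pics/wrist8.npz")
th=np.radians(-10.1);x=np.array([np.cos(th),np.sin(th)]);y=np.array([-x[1],x[0]])
R=lambda u,v,h:(lambda q:np.array([q@x,q@y]))(ray(d,u,v,h)[:2]*1000)
pl=[R(299,154,.019),R(358,154,.019),R(355,281,.019),R(300,281,.019)];print("plate",np.mean(pl,0),np.round(pl,1))
print("holes",R(328,169.5,.019),R(327,267.5,.019),R(327.5,221,.019))
print("bars",R(286,179,.013),R(367,180,.013),R(289,255,.013),R(364,255,.013))
print("tray far",R(254,30,.012),R(400,30,.012),"near",R(269,293.5,.012),R(384,293.5,.012),"div",R(263,132.5,.012),R(391,132.5,.012))
E
```

```text
plate [631.60878906 -94.06831771] [[ 607.3  -36. ]
 [ 656.4  -36. ]
 [ 657.2 -152.1]
 [ 605.5 -152.2]]
holes [631.48179086 -48.69559122] [ 630.87255737 -138.39332976] [631.19861556 -93.71113905]
bars [595.0957192  -57.61540263] [665.4225352  -58.43824573] [ 595.37540913 -128.36151632] [ 665.41091192 -128.27010145]
tray far [574.54003447  55.83068617] [686.19223624  55.77266309] near [ 574.43123954 -169.03178734] [ 686.49689387 -168.84091959] div [577.14828413 -19.08451116] [683.97926413 -19.06091265]
```

Plate is within about 1 mm of centre on the bars (tray frame). Now the slim lens.

Request:
servo_tool --commands '[0,0,0,-1.5,0,-1.1,0.72,0,0,0,-3.5,0,-2.5,0.72,0,0,0,-3.8,0,-2.7,0.72,0,0,0,-3.8,0,-2.7,0.72,0,0,0,-3.8,0,-2.7,0.72,0,0,0,-3.8,0,-2.7,0.72,0,0,0,-3.8,0,-2.7,0.72,0,0,0,-3.8,0,-2.7,0.72,0,0,0,-3,0,-2,0.72,0,0,0,-1.5,0,-1,0.72,0,0,0,0,0,0,0.72]'

```text
t: 11.4
tool_pos: [0.4188, 0.1675, 0.1508]
tool_rot: [-1.14, 1.363, -1.327]
contact_force: [0.6, 0.3, -0.2]
opening: 0.0616
```

```bash
python3 go.py 0.430 0.163 0.12 -10; python3 shot.py wrist 9; python3 go.py 0.430 0.163 0.12 -10
```

```text
t 11.4 p [0.4188 0.1675 0.1508] jaw yaw -10.32 approach [-0.029   0.0026 -0.9996] F [ 0.58  0.32 -0.23] open 0.0616 q6 0.39
turn(tool) [ 0.029  -0.0056  0.0025] shift cm in present axes [0.24 3.05 1.27] in final axes [0.25 3.08 1.18]
t 11.45 p [0.4191 0.1667 0.1506] jaw yaw -10.38 approach [-0.0293  0.0021 -0.9996] F [-0.48  0.4   0.68] open 0.0614 q6 0.39
turn(tool) [ 0.0293 -0.0067  0.0031] shift cm in present axes [0.15 3.03 1.23] in final axes [0.17 3.06 1.14]
```

View pics/wrist9.png

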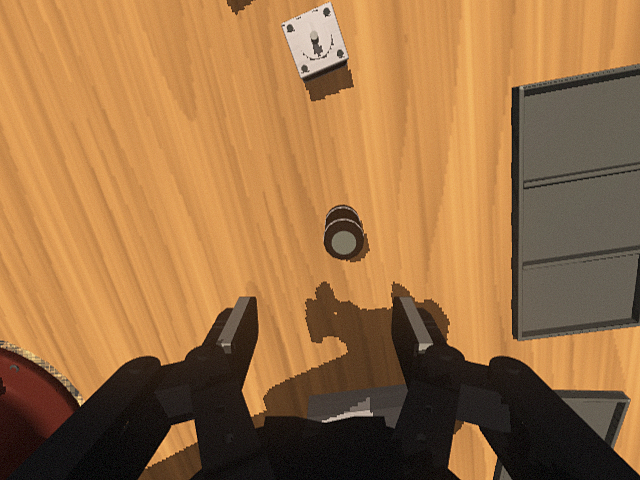

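Wrist view: slim lens top at about (343,241), motor top corners (282,22), (331,4), (348,58), (303,79), three-tray left corners (513,88), (514,339).

```bash
python3 - <<'E'
from h import *
d=load("pics/wrist9.npz");P=cloud(d)
m=np.zeros((480,640),bool);m[190:280,300:380]=1;m&=np.abs(P[...,2]-.058)<.004
v,u=np.nonzero(m);w=np.array([ray(d,a,b,.058)[:2] for a,b in zip(u,v)],np.float32)*1000
print(cv2.minEnclosingCircle(w),w.mean(0),np.median(P[m][:,2]))
m=np.zeros((480,640),bool);m[0:90,270:360]=1;m&=np.abs(P[...,2]-.032)<.003
v,u=np.nonzero(m);w=np.array([ray(d,a,b,.032)[:2] for a,b in zip(u,v)],np.float32)*1000
print("motor",cv2.minAreaRect(w),w.mean(0))
for c in [(513,88),(514,339),(523,184),(522,268)]: print(ray(d,*c,.012)[:2]*1000)
E
```

```text
((429.9973449707031, 166.25680541992188), 14.863009452819824) [430.18912 166.44478] 0.05827760937800734
motor ((433.4990234375, 301.097412109375), (35.902870178222656, 36.28694152832031), 10.497394561767578) [433.55157 301.46158]
[572.42314294 247.37823969]
[571.74797166  25.35663959]
[579.76002147 173.32485894]
[579.03291467  98.33112163]
```

Request:
servo_tool --commands '[0.029,-0.006,0.003,0.2,1.5,1.2,0.72,0,0,0,0,2,0,0.72,0,0,0,0,1.5,0,0.72,0,0,0,0,0,0,0.72]'

```text
t: 11.85
tool_pos: [0.4308, 0.1588, 0.0962]
tool_rot: [-1.123, 1.339, -1.341]
contact_force: [-0.4, -0.5, 0.6]
opening: 0.0615
```

```bash
python3 go.py 0.430 0.1645 0.014 -10; python3 shot.py wrist 10; python3 go.py 0.430 0.1645 0.014 -10
python3 - <<'E'
from h import *
d=load("pics/wrist10.npz");P=cloud(d)
m=np.zeros((480,640),bool);m[150:420,250:395]=1;m&=np.abs(P[...,2]-.058)<.004
v,u=np.nonzero(m);w=np.array([ray(d,a,b,.058)[:2] for a,b in zip(u,v)],np.float32)*1000
print(cv2.minEnclosingCircle(w),w.mean(0),np.median(P[m][:,2]))
E
```

```text
t 11.85 p [0.4308 0.1588 0.0962] jaw yaw -10.2 approach [-0.0019 -0.0028 -1.    ] F [-0.43 -0.49  0.61] open 0.0615 q6 0.37
turn(tool) [ 0.0014 -0.0035  0.0031] shift cm in present axes [-0.57  8.22 -0.17] in final axes [-0.55  8.22 -0.18]
t 11.9 p [0.4315 0.159  0.0973] jaw yaw -10.2 approach [-4.0e-04 -2.5e-03 -1.0e+00] F [-0.24  0.19 -0.41] open 0.0617 q6 0.37
turn(tool) [-0.0001 -0.0035  0.0025] shift cm in present axes [-0.54  8.33 -0.24] in final axes [-0.52  8.33 -0.24]
((430.345947265625, 166.357421875), 14.85645580291748) [430.3404  166.64886] 0.05839320181067094
```

View pics/wrist10.png

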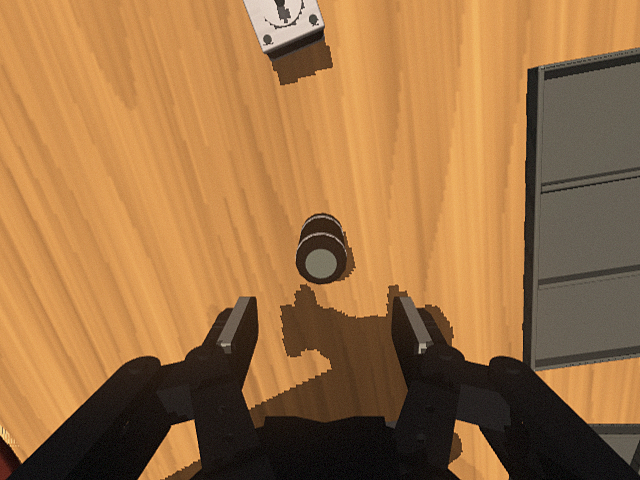

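Request:
servo_tool --commands '[0,-0.003,0.002,-0.65,0.3,-0.2,0.72]'

```text
t: 12.0
tool_pos: [0.4317, 0.1651, 0.095]
tool_rot: [-1.119, 1.337, -1.339]
contact_force: [-0.1, 0.0, 0.3]
opening: 0.0613
```

```bash
python3 go.py 0.4302 0.1655 0.014 -10
```

```text
t 12.0 p [0.4317 0.1651 0.095 ] jaw yaw -10.14 approach [ 1.4e-03 -4.0e-04 -1.0e+00] F [-0.12  0.01  0.29] open 0.0613 q6 0.38
turn(tool) [-0.0014 -0.0024  0.0001] shift cm in present axes [-0.02  8.1  -0.17] in final axes [-0.01  8.1  -0.15]
```

Request:
servo_tool --commands '[0,0,0,0.1,1,-0.15,0.72,0,0,0,0,1.5,0,0.72,0,0,0,0,1.8,0,0.72,0,0,0,0,1.7,0,0.72,0,0,0,0,1.3,0,0.72,0,0,0,0,0.4,0,0.72]'

```text
t: 12.6
tool_pos: [0.4333, 0.1651, 0.0176]
tool_rot: [-1.113, 1.331, -1.341]
contact_force: [-0.5, -0.7, 0.6]
opening: 0.0611
```

```bash
python3 go.py 0.4302 0.1655 0.014 -10
```

```text
t 12.6 p [0.4333 0.1651 0.0176] jaw yaw -10.08 approach [ 0.0095  0.001  -1.    ] F [-0.53 -0.74  0.61] open 0.0611 q6 0.38
turn(tool) [-0.0091 -0.0014 -0.0026] shift cm in present axes [ 0.02  0.36 -0.31] in final axes [ 0.02  0.36 -0.31]
```

Request:
servo_tool --commands '[-0.009,0,-0.003,0,0.3,-0.3,0.6,0,0,0,0,0,0,0.5,0,0,0,0,0,0,0,0,0,0,0,0,0,0,0,0,0,0,0,0,0,0,0,0,0,0,0,0]' --grip_force 30

```text
t: 13.2
tool_pos: [0.4316, 0.1661, 0.0164]
tool_rot: [-1.119, 1.335, -1.338]
contact_force: [0.9, -0.2, -1.4]
opening: 0.0294
```

```bash
python3 go.py 0.4302 0.1655 0.1 -10; python3 shot.py wrist 11
```

```text
t 13.2 p [0.4316 0.1661 0.0164] jaw yaw -10.05 approach [ 2.9e-03  1.0e-04 -1.0e+00] F [ 0.93 -0.24 -1.36] open 0.0294 q6 0.38
turn(tool) [-0.0028 -0.0009 -0.0006] shift cm in present axes [ 0.08 -8.36 -0.1 ] in final axes [ 0.09 -8.36 -0.13]
```

View pics/wrist11.png

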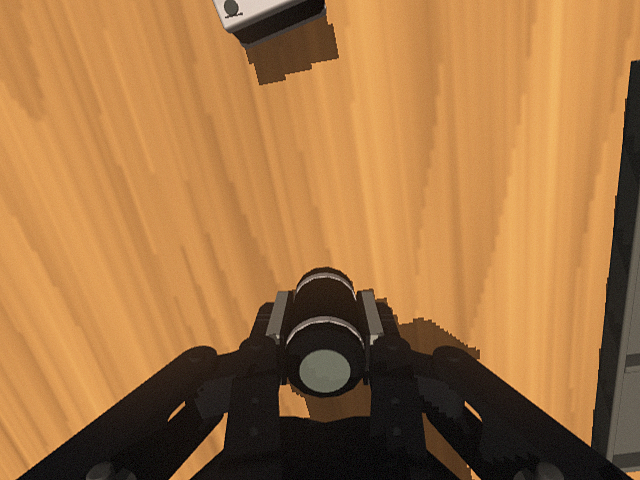

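Slim lens is held upright between the pads (top at about (325,372)). Lift and carry.

Request:
servo_tool --commands '[0,0,0,0,-1,0,0,0,0,0,0,-2,0,0,0,0,0,0,-2.5,0,0,0,0,0,0,-2,0,0,0,0,0,0,-1,0,0,0,0,0,0,0,0,0]' --grip_force 40

```text
t: 13.85
tool_pos: [0.4309, 0.166, 0.1066]
tool_rot: [-1.119, 1.336, -1.338]
contact_force: [-0.7, -0.5, -0.8]
opening: 0.0293
```

```bash
python3 go.py 0.6237 -0.0934 0.11 -10.1; python3 shot.py wrist 12;python3 - <<'E'
from h import *
d=load("pics/wrist12.npz");P=cloud(d)
from station import monitor
o=monitor.get_obs();h=o["tool_pos"][2]-.0164+.058
m=np.zeros((480,640),bool);m[300:420,280:372]=1;m&=np.abs(P[...,2]-h)<.004
v,u=np.nonzero(m);w=np.array([ray(d,a,b,h)[:2] for a,b in zip(u,v)],np.float32)*1000
print(o["tool_pos"],cv2.minEnclosingCircle(w),h,np.median(P[m][:,2]))
E
```

```text
t 13.85 p [0.4309 0.166  0.1066] jaw yaw -10.06 approach [ 2.4e-03  1.0e-04 -1.0e+00] F [-0.68 -0.5  -0.82] open 0.0293 q6 0.38
turn(tool) [-0.0024  0.0008 -0.0005] shift cm in present axes [22.17 -0.3  23.52] in final axes [22.16 -0.34 23.53]
[0.43044524 0.16588431 0.10579449] ((431.9566345214844, 166.73326110839844), 20.0056095123291) 0.14739449162949578 0.14965127055603622
```

Request:
servo_tool --commands '[0,0,0,1,-0.3,1,0,0,0,0,2,-0.2,2.1,0,0,0,0,2.7,-0.1,2.9,0,0,0,0,2.7,-0.1,2.9,0,0,0,0,2.7,-0.1,2.9,0,0,0,0,2.7,-0.1,2.9,0,0,0,0,2.7,-0.1,2.9,0,0,0,0,2.7,-0.1,2.9,0,0,0,0,1.5,0,1.6,0,0,0,0,0.5,0,0.5,0,0,0,0,0,0,0,0]'

```text
t: 15.0
tool_pos: [0.6174, -0.1011, 0.101]
tool_rot: [-1.137, 1.353, -1.329]
contact_force: [-0.5, -0.3, -0.9]
opening: 0.0291
```

```bash
python3 go.py 0.6237 -0.0934 0.06 -10.1
```

```text
t 15.0 p [ 0.6174 -0.1011  0.101 ] jaw yaw -10.09 approach [-2.050e-02  1.000e-04 -9.998e-01] F [-0.53 -0.26 -0.85] open 0.0291 q6 -0.1
turn(tool) [0.0202 0.0003 0.0035] shift cm in present axes [-0.88  4.09  0.57] in final axes [-0.87  4.1   0.48]
```

Request:
servo_tool --commands '[0.02,0,0.003,-0.87,1,0.5,0,0,0,0,0,1.5,0,0,0,0,0,0,1.5,0,0,0,0,0,0,0.5,0,0]'

```text
t: 15.4
tool_pos: [0.6206, -0.0912, 0.0517]
tool_rot: [-1.125, 1.34, -1.334]
contact_force: [-1.1, -0.1, -1.6]
opening: 0.0291
```

```bash
python3 go.py 0.6237 -0.0934 0.0194 -10.1
```

```text
t 15.4 p [ 0.6206 -0.0912  0.0517] jaw yaw -9.96 approach [-4.4e-03  9.0e-04 -1.0e+00] F [-1.07 -0.07 -1.6 ] open 0.0291 q6 -0.09
turn(tool) [ 0.0045  0.0025 -0.0001] shift cm in present axes [0.16 3.22 0.36] in final axes [0.16 3.23 0.34]
```

Request:
servo_tool --commands '[0.004,0.002,0,0.15,0.8,0.3,0,0,0,0,0,1,0,0,0,0,0,0,0.8,0,0,0,0,0,0,0.2,0,0]'

```text
t: 15.8
tool_pos: [0.622, -0.0925, 0.0199]
tool_rot: [-1.123, 1.339, -1.335]
contact_force: [0.5, -0.7, -1.0]
opening: 0.0291
```

```bash
python3 go.py 0.6237 -0.0934 0.0194 -10.1
```

```text
t 15.8 p [ 0.622  -0.0925  0.0199] jaw yaw -10.02 approach [-3.e-03  7.e-04 -1.e+00] F [ 0.48 -0.7  -1.01] open 0.0291 q6 -0.09
turn(tool) [ 0.0031  0.0014 -0.0001] shift cm in present axes [0.06 0.04 0.18] in final axes [0.06 0.05 0.18]
```

Request:
servo_tool --commands '[0.003,0.001,0,0.05,0.1,0.15,0]'

```text
t: 15.9
tool_pos: [0.6233, -0.0932, 0.0185]
tool_rot: [-1.121, 1.338, -1.337]
contact_force: [-0.1, -0.4, -0.8]
opening: 0.0296
```

Request:
servo_tool --commands '[0,0,0,0,0.1,0,0]'

```text
t: 16.0
tool_pos: [0.6236, -0.0934, 0.0181]
tool_rot: [-1.121, 1.338, -1.337]
contact_force: [-4.2, 0.8, 6.6]
opening: 0.0293
```

```bash
python3 go.py 0.6237 -0.0934 0.0194 -10.1
```

```text
t 16.0 p [ 0.6236 -0.0934  0.0181] jaw yaw -10.08 approach [-5.e-04  2.e-04 -1.e+00] F [-4.15  0.79  6.58] open 0.0293 q6 -0.09
turn(tool) [ 0.0005  0.0003 -0.0001] shift cm in present axes [ 0.   -0.13  0.01] in final axes [ 0.   -0.13  0.01]
```

Touching the floor (6.6 N). Release to a moderate opening and rise.

Request:
servo_tool --commands '[0,0,0,0,-0.05,0,0.4,0,0,0,0,0,0,0.5,0,0,0,0,0,0,0.65,0,0,0,0,0,0,0.65]'

```text
t: 16.4
tool_pos: [0.6255, -0.094, 0.0208]
tool_rot: [-1.118, 1.334, -1.34]
contact_force: [0.5, -0.6, -0.3]
opening: 0.0555
```

Request:
servo_tool --commands '[0,0,0,0,-1.5,0,0.65,0,0,0,0,-3,0,0.65,0,0,0,0,-3,0,0.65,0,0,0,0,-3,0,0.65,0,0,0,0,-2,0,0.65,0,0,0,0,-1,0,0.65]'

```text
t: 17.0
tool_pos: [0.624, -0.0935, 0.1639]
tool_rot: [-1.119, 1.335, -1.339]
contact_force: [0.0, -0.0, 0.6]
opening: 0.0554
```

```bash
python3 shot.py wrist 13; python3 shot.py scene 13; python3 go.py 0.434 0.301 0.15 10.5; python3 go.py 0.434 0.301 0.15 -79.5
```

```text
t 17.1 p [ 0.6244 -0.0937  0.1636] jaw yaw -10.08 approach [ 3.8e-03 -9.0e-04 -1.0e+00] F [-0.54  0.47  1.07] open 0.0555 q6 -0.09
turn(tool) [-0.0038 -0.3592  0.0009] shift cm in present axes [-35.52   1.25 -25.66] in final axes [-42.28   1.36 -11.53]
t 17.1 p [ 0.6244 -0.0937  0.1636] jaw yaw -10.08 approach [ 3.8e-03 -9.0e-04 -1.0e+00] F [-0.54  0.47  1.07] open 0.0555 q6 -0.09
turn(tool) [-0.0036  1.2116 -0.0021] shift cm in present axes [-35.52   1.25 -25.66] in final axes [ 11.53   1.36 -42.28]
```

View pics/wrist13.png

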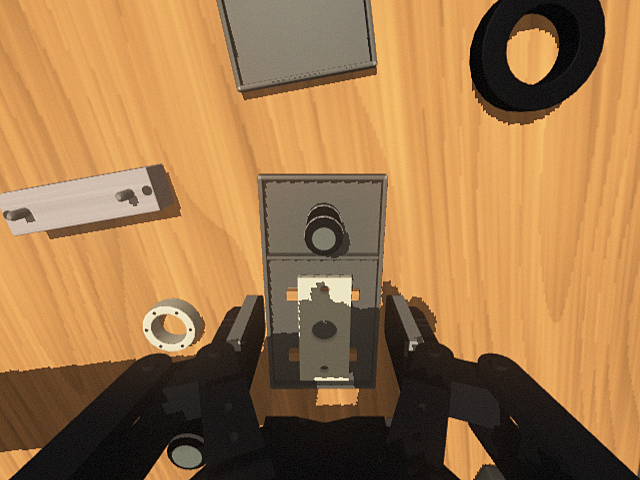

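View pics/scene13.png

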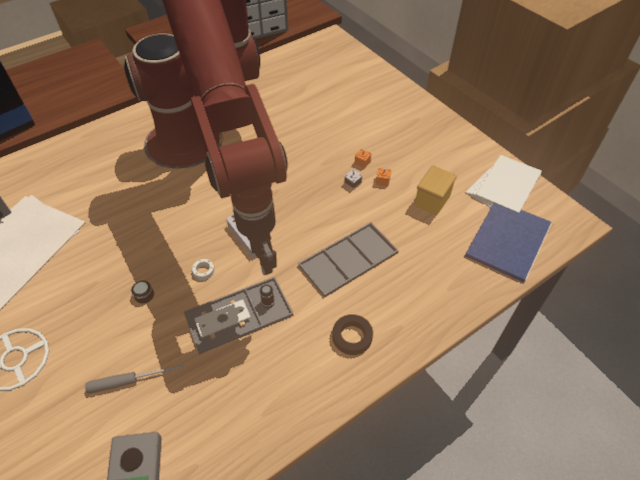

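Slim lens stands in the small compartment (top at (323,238), mid-compartment). Now to the motor.

Request:
servo_tool --commands '[0,-0.12,0,0,0,0,0.65,0,-0.12,0,0,0,0,0.65,0,-0.12,0,-1.5,0,-0.4,0.65,0,0,0,-3,0,-0.8,0.65,0,0,0,-4,0,-1.1,0.65,0,0,0,-4,0,-1.1,0.65,0,0,0,-4,0,-1.1,0.65,0,0,0,-4,0,-1.1,0.65,0,0,0,-4,0,-1.1,0.65,0,0,0,-4,0,-1.1,0.65,0,0,0,-4,0,-1.1,0.65,0,0,0,-4,0,-1.1,0.65,0,0,0,-3,0,-0.8,0.65,0,0,0,-1.5,0,-0.3,0.65,0,0,0,0,0,0,0.65]'

```text
t: 18.6
tool_pos: [0.4159, 0.2987, 0.1413]
tool_rot: [-1.32, 1.087, -1.049]
contact_force: [0.4, 0.3, 0.6]
opening: 0.0555
```

```bash
python3 go.py 0.434 0.301 0.11 10.5; python3 shot.py wrist 14; python3 - <<'E'
from h import *
d=load("pics/wrist14.npz");P=cloud(d)
hsv=cv2.cvtColor(d["frame"],cv2.COLOR_RGB2HSV)
p=proj(d,(.434,.301,.032));print(p)
u0,v0=p.astype(int);m=np.zeros((480,640),bool);m[max(0,v0-60):v0+60,max(0,u0-60):u0+60]=1;m&=(np.abs(P[...,2]-.032)<.003)&(hsv[...,1]<70)
v,u=np.nonzero(m);w=np.array([ray(d,a,b,.032)[:2] for a,b in zip(u,v)],np.float32)*1000
print("motor",cv2.minAreaRect(w),w.mean(0))
E
```

```text
t 18.6 p [0.4159 0.2987 0.1413] jaw yaw 11.21 approach [-0.0329 -0.0043 -0.9994] F [0.43 0.31 0.59] open 0.0555 q6 0.27
turn(tool) [ 0.0331  0.0124 -0.0019] shift cm in present axes [0.13 3.06 1.92] in final axes [0.1  3.13 1.82]
[352.59616371 236.37904386]
motor ((433.136962890625, 301.9737548828125), (35.440162658691406, 36.54050064086914), 10.477688789367676) [432.9572 302.4685]
```

View pics/wrist14.png

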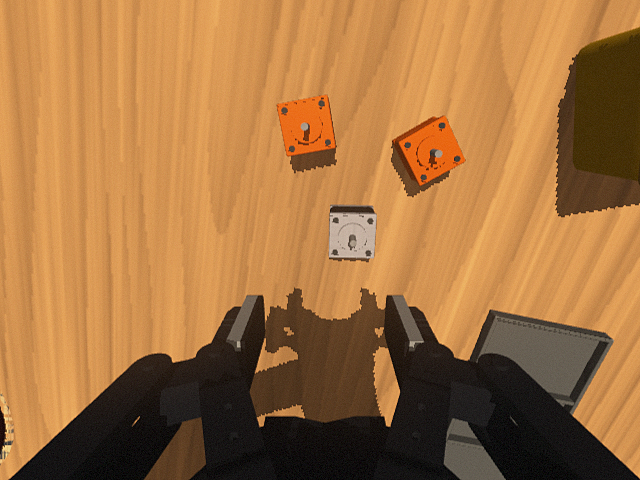

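Grey motor's top is at (352,234), square to the jaws; the orange ones at (305,126) and (435,152) are clear of the fingers' path.

Request:
servo_tool --commands '[0.033,0.012,-0.002,0.1,1.2,1.8,0.65,0,0,0,0,1.5,0,0.65,0,0,0,0,0.5,0,0.65,0,0,0,0,0,0,0.65]'

```text
t: 19.05
tool_pos: [0.4332, 0.2967, 0.1041]
tool_rot: [-1.295, 1.078, -1.076]
contact_force: [-0.7, 0.2, 1.3]
opening: 0.0553
```

```bash
python3 go.py 0.4335 0.3017 0.007 10.5
```

```text
t 19.05 p [0.4332 0.2967 0.1041] jaw yaw 10.3 approach [-0.0049 -0.0041 -1.    ] F [-0.7   0.24  1.3 ] open 0.0553 q6 0.28
turn(tool) [ 0.0055 -0.0034  0.0032] shift cm in present axes [-0.51  9.7   0.17] in final axes [-0.48  9.71  0.12]
```

Request:
servo_tool --commands '[0.005,-0.003,0.003,-0.5,1,0.1,0.65,0,0,0,0,1.5,0,0.65,0,0,0,0,1.5,0,0.65,0,0,0,0,0.8,0,0.65,0,0,0,0,0,0,0.65]'

```text
t: 19.55
tool_pos: [0.4329, 0.3013, 0.0521]
tool_rot: [-1.291, 1.075, -1.073]
contact_force: [-0.3, 0.0, 0.4]
opening: 0.0556
```

```bash
python3 go.py 0.4335 0.3017 0.007 10.5; python3 shot.py wrist 15;python3 go.py 0.4335 0.3017 0.007 10.5
```

```text
t 19.55 p [0.4329 0.3013 0.0521] jaw yaw 10.43 approach [-1.2e-03 -2.0e-04 -1.0e+00] F [-0.25  0.02  0.41] open 0.0556 q6 0.28
turn(tool) [ 0.0012 -0.0012 -0.    ] shift cm in present axes [-0.03  4.51  0.08] in final axes [-0.03  4.51  0.07]
t 19.6 p [0.4331 0.3014 0.0526] jaw yaw 10.43 approach [-6.e-04  1.e-04 -1.e+00] F [-1.18  0.67 -0.72] open 0.0555 q6 0.28
turn(tool) [ 0.0006 -0.0012 -0.0002] shift cm in present axes [-0.02  4.56  0.05] in final axes [-0.02  4.56  0.04]
```

View pics/wrist15.png

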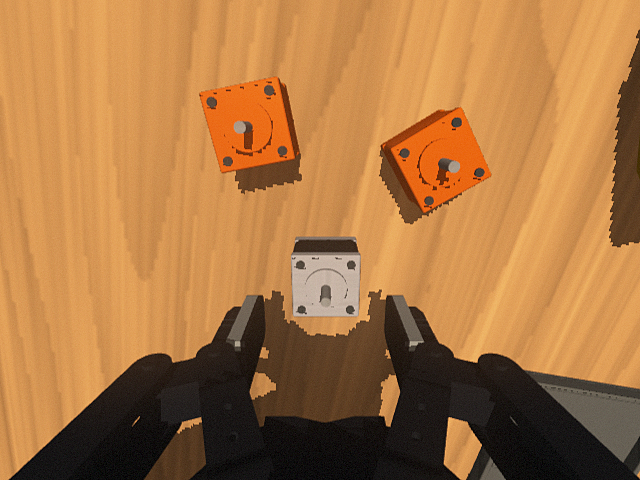

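Well centred (motor 292–360 between pads at 263 and 387). Descend and grip.

Request:
servo_tool --commands '[0,0,0,0,1,0.05,0.65,0,0,0,0,1.4,0,0.65,0,0,0,0,1.2,0,0.65,0,0,0,0,0.5,0,0.65,0,0,0,0,0,0,0.65]'

```text
t: 20.1
tool_pos: [0.4346, 0.302, 0.0092]
tool_rot: [-1.288, 1.073, -1.074]
contact_force: [1.0, -0.3, -0.2]
opening: 0.0555
```

```bash
python3 go.py 0.4335 0.3017 0.007 10.5
```

```text
t 20.1 p [0.4346 0.302  0.0092] jaw yaw 10.44 approach [ 0.0015  0.0012 -1.    ] F [ 0.98 -0.28 -0.23] open 0.0555 q6 0.28
turn(tool) [-0.0017 -0.001  -0.0009] shift cm in present axes [ 0.02  0.22 -0.11] in final axes [ 0.02  0.22 -0.11]
```

Request:
servo_tool --commands '[-0.002,0,0,0,0.1,-0.1,0.55,0,0,0,0,0,0,0.45,0,0,0,0,0,0,0,0,0,0,0,0,0,0,0,0,0,0,0,0,0]' --grip_force 50

```text
t: 20.6
tool_pos: [0.4338, 0.302, 0.0086]
tool_rot: [-1.289, 1.074, -1.073]
contact_force: [-0.7, 1.0, -1.4]
opening: 0.0352
```

```bash
python3 go.py 0.634 0.131 0.11 -0.4
```

```text
t 20.6 p [0.4338 0.302  0.0086] jaw yaw 10.44 approach [ 1.0e-04  1.1e-03 -1.0e+00] F [-0.68  0.99 -1.38] open 0.0352 q6 0.28
turn(tool) [-0.0002  0.1892 -0.0011] shift cm in present axes [ 20.44 -10.16  16.6 ] in final axes [ 16.96 -10.14  20.14]
```

Request:
servo_tool --commands '[0,0,0,0,-0.8,0,0,0,0,0,0,-2,0,0,0,0,0,0,-2.5,0,0,0,0,0,0,-2.5,0,0,0,0,0,0,-2,0,0,0,0,0,0,-1,0,0,0,0.09,0,0,0,0,0,0,0.1,0,0,0,0,0,0,0,0,0,0,0,0]'

```text
t: 21.5
tool_pos: [0.4324, 0.3012, 0.1225]
tool_rot: [-1.203, 1.22, -1.219]
contact_force: [0.5, -0.7, -2.0]
opening: 0.0352
```

```bash
python3 shot.py wrist 16; python3 go.py 0.634 0.131 0.11 -0.4
```

```text
t 21.55 p [0.4323 0.3011 0.1223] jaw yaw -0.71 approach [-1.4e-03  3.0e-04 -1.0e+00] F [-0.67  0.01 -1.29] open 0.0349 q6 0.48
turn(tool) [ 0.0014 -0.0053 -0.0003] shift cm in present axes [16.76  1.19 20.38] in final axes [16.87  1.23 20.29]
```

View pics/wrist16.png

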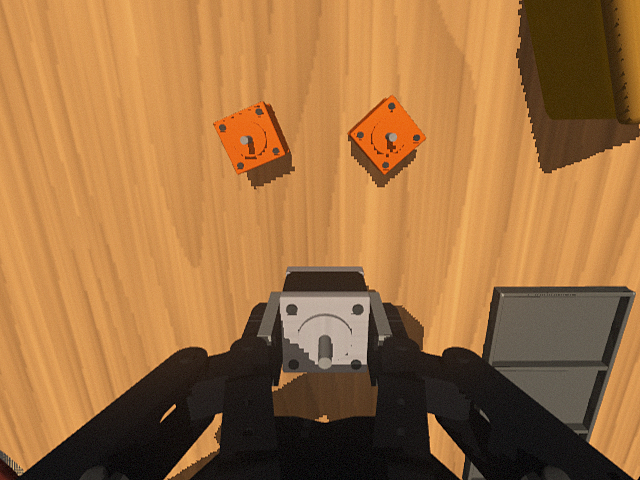

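Motor held square, shaft up; the orange ones are undisturbed. Carry.

Request:
servo_tool --commands '[0,0,0,0.8,-0.2,1,0,0,0,0,1.8,-0.1,2.2,0,0,0,0,2.4,-0.1,2.9,0,0,0,0,2.4,-0.1,2.9,0,0,0,0,2.4,-0.1,2.9,0,0,0,0,2.4,-0.1,2.9,0,0,0,0,2,0,2.5,0,0,0,0,1.2,0,1.5,0,0,0,0,0.5,0,0.6,0,0,0,0,0,0,0,0]'

```text
t: 22.55
tool_pos: [0.6348, 0.1276, 0.1248]
tool_rot: [-1.218, 1.21, -1.207]
contact_force: [0.2, 0.1, -1.2]
opening: 0.0348
```

```bash
python3 shot.py wrist 17; python3 go.py 0.634 0.131 0.06 -0.4
```

```text
t 22.6 p [0.6343 0.1281 0.1247] jaw yaw 0.17 approach [-0.0066 -0.0034 -1.    ] F [-0.24 -0.91 -1.33] open 0.035 q6 0.08
turn(tool) [0.0066 0.01   0.0034] shift cm in present axes [-0.31  6.47  0.02] in final axes [-0.29  6.47 -0.03]
```

View pics/wrist17.png

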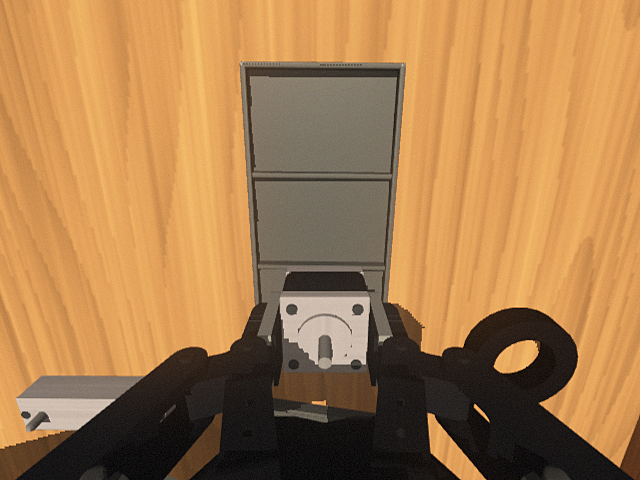

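Tray in wrist view: far corners (240,63)/(405,63), first divider rows 173–178, second 263–267. Measuring.

```bash
python3 - <<'E'
from h import *
d=load("pics/wrist17.npz")
for c in [(240,63.5),(405,63.5),(248.5,175.5),(396.5,175.5),(254,265),(390.5,265)]: print(c,ray(d,*c,.012)[:2]*1000)
E
```

```text
(240, 63.5) [577.18623945 246.69340973]
(405, 63.5) [688.04526374 246.86344733]
(248.5, 175.5) [577.73472518 171.81343385]
(396.5, 175.5) [687.60697486 172.19065289]
(254, 265) [577.21312411  99.64097664]
(390.5, 265) [687.82487814 100.22322741]
```

Request:
servo_tool --commands '[0.006,0.008,0.003,-0.75,1,-0.1,0,0,0,0,0,2,0,0,0,0,0,0,2,0,0,0,0,0,0,1,0,0,0,0,0,0,0,0,0]'

```text
t: 23.1
tool_pos: [0.6285, 0.1417, 0.0608]
tool_rot: [-1.21, 1.211, -1.206]
contact_force: [-0.5, -0.7, -1.3]
opening: 0.035
```

```bash
python3 go.py 0.633 0.1352 0.0116 -0.2; python3 shot.py wrist 18;python3 go.py 0.633 0.1352 0.0116 -0.2
```

```text
t 23.1 p [0.6285 0.1417 0.0608] jaw yaw 0.04 approach [-0.0022  0.0018 -1.    ] F [-0.45 -0.67 -1.34] open 0.035 q6 0.1
turn(tool) [ 0.0022  0.0042 -0.0018] shift cm in present axes [0.66 4.92 0.46] in final axes [0.65 4.92 0.45]
t 23.15 p [0.6288 0.1417 0.0615] jaw yaw 0.04 approach [-0.0015  0.002  -1.    ] F [-0.64  0.3  -2.56] open 0.0356 q6 0.1
turn(tool) [ 0.0015  0.0041 -0.002 ] shift cm in present axes [0.66 4.99 0.42] in final axes [0.65 4.99 0.42]
```

View pics/wrist18.png

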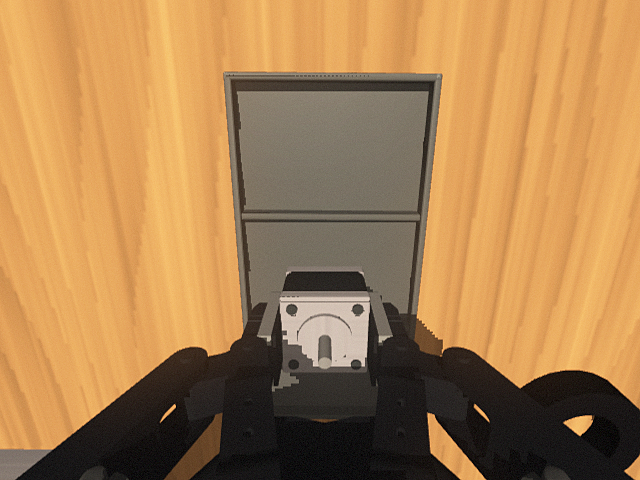

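```bash
python3 - <<'E'
from h import *
d=load("pics/wrist18.npz")
for c in [(224,74.5),(442,74.5),(238,216.5),(424.5,216.5)]: print(c,ray(d,*c,.012)[:2]*1000)
E
```

```text
(224, 74.5) [577.23128471 246.78018033]
(442, 74.5) [688.3399383  246.80682911]
(238, 216.5) [578.42049171 172.03217589]
(424.5, 216.5) [686.40819429 172.16352362]
```

Request:
servo_tool --commands '[0.002,0.003,-0.002,0.6,0.8,0.4,0]'

```text
t: 23.25
tool_pos: [0.634, 0.1368, 0.0554]
tool_rot: [-1.205, 1.207, -1.211]
contact_force: [0.2, -0.4, -1.2]
opening: 0.0348
```

```bash
python3 go.py 0.633 0.1352 0.0116 -0.2
```

```text
t 23.25 p [0.634  0.1368 0.0554] jaw yaw -0.05 approach [ 4.4e-03  6.0e-04 -1.0e+00] F [ 0.23 -0.4  -1.22] open 0.0348 q6 0.1
turn(tool) [-0.0044  0.0026 -0.0006] shift cm in present axes [ 0.16  4.38 -0.12] in final axes [ 0.16  4.38 -0.1 ]
```

Request:
servo_tool --commands '[-0.004,0.002,0,0.15,1,-0.1,0,0,0,0,0,1.2,0,0,0,0,0,0,1,0,0,0,0,0,0,0.4,0,0,0,0,0,0,0,0,0]'

```text
t: 23.75
tool_pos: [0.6337, 0.1341, 0.0163]
tool_rot: [-1.206, 1.212, -1.213]
contact_force: [-0.0, 0.1, -2.5]
opening: 0.0351
```

```bash
python3 go.py 0.6328 0.1348 0.0116 -0.2
```

```text
t 23.75 p [0.6337 0.1341 0.0163] jaw yaw -0.26 approach [ 7.e-04  4.e-04 -1.e+00] F [-0.03  0.12 -2.5 ] open 0.0351 q6 0.1
turn(tool) [-0.0007 -0.001  -0.0004] shift cm in present axes [-0.06  0.47 -0.09] in final axes [-0.06  0.47 -0.09]
```

Request:
servo_tool --commands '[0,0,0,-0.05,0.25,-0.08,0]'

```text
t: 23.85
tool_pos: [0.6333, 0.1346, 0.014]
tool_rot: [-1.206, 1.212, -1.213]
contact_force: [-0.5, -0.4, -1.8]
opening: 0.0348
```

Request:
servo_tool --commands '[0,0,0,0,0.15,0,0]'

```text
t: 23.95
tool_pos: [0.6332, 0.1347, 0.0124]
tool_rot: [-1.206, 1.212, -1.213]
contact_force: [-0.4, -0.2, -0.7]
opening: 0.0353
```

Request:
servo_tool --commands '[0,0,0,0,0.1,0,0]'

```text
t: 24.05
tool_pos: [0.6334, 0.1348, 0.0115]
tool_rot: [-1.205, 1.211, -1.213]
contact_force: [-0.2, -0.9, -1.1]
opening: 0.0351
```

```bash
python3 go.py 0.6328 0.1348 0.0116 -0.2
```

```text
t 24.05 p [0.6334 0.1348 0.0115] jaw yaw -0.26 approach [ 1.8e-03  5.0e-04 -1.0e+00] F [-0.24 -0.88 -1.12] open 0.0351 q6 0.1
turn(tool) [-0.0018 -0.001  -0.0005] shift cm in present axes [-0.   -0.01 -0.06] in final axes [-0.   -0.01 -0.06]
```

Request:
servo_tool --commands '[-0.001,0,0,0,0.1,0,0]'

```text
t: 24.15
tool_pos: [0.6335, 0.1348, 0.0114]
tool_rot: [-1.207, 1.212, -1.212]
contact_force: [-3.9, -0.8, 5.7]
opening: 0.0351
```

Request:
servo_tool --commands '[0,0,0,0,0.1,0,0]'

```text
t: 24.25
tool_pos: [0.6335, 0.1348, 0.0114]
tool_rot: [-1.207, 1.213, -1.212]
contact_force: [-3.7, -1.4, 5.1]
opening: 0.0352
```

Request:
servo_tool --commands '[0,0,0,0,-0.05,0,0.48,0,0,0,0,0,0,0.55,0,0,0,0,0,0,0.62,0,0,0,0,0,0,0.62]'

```text
t: 24.65
tool_pos: [0.6358, 0.1351, 0.0135]
tool_rot: [-1.202, 1.209, -1.214]
contact_force: [-0.8, 0.0, 0.8]
opening: 0.0529
```

Request:
servo_tool --commands '[0,0,0,0,-1,0,0.62,0,0,0,0,-2.5,0,0.62,0,0,0,0,-3,0,0.62,0,0,0,0,-3,0,0.62,0,0,0,0,-3,0,0.62,0,0,0,0,-2,0,0.7,0,0,0,0,-1,0,0.72]'

```text
t: 25.35
tool_pos: [0.6337, 0.1348, 0.1753]
tool_rot: [-1.204, 1.21, -1.213]
contact_force: [0.3, 0.3, -0.3]
opening: 0.0615
```

```bash
python3 shot.py wrist 19; python3 shot.py scene 19; python3 go.py 0.4345 -0.319 0.15 -0.2
python3 -c "
from h import *
d=load('pics/scene19.npz');cv2.imwrite('pics/scene19c.png',cv2.resize(d['frame'][130:360,160:420,::-1],None,fx=2.5,fy=2.5,interpolation=cv2.INTER_CUBIC))"
```

```text
t 25.45 p [0.634  0.1349 0.175 ] jaw yaw -0.25 approach [ 4.1e-03  9.0e-04 -1.0e+00] F [-0.12 -0.2  -0.25] open 0.0617 q6 0.1
turn(tool) [-0.0041 -0.0009 -0.0009] shift cm in present axes [ 45.48   2.38 -19.76] in final axes [ 45.46   2.5  -19.79]
```

View pics/wrist19.png

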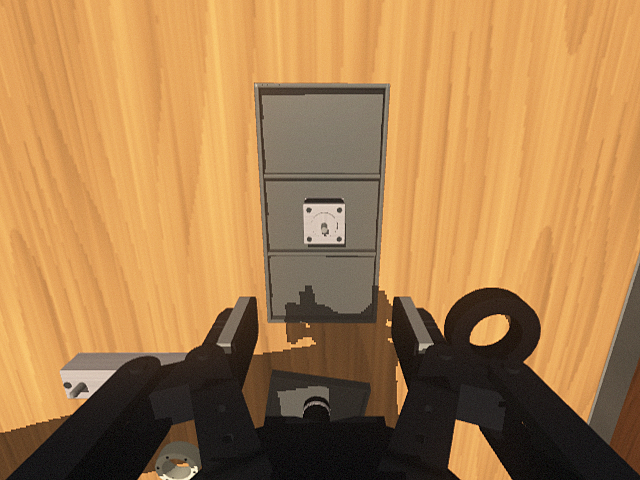

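View pics/scene19c.png

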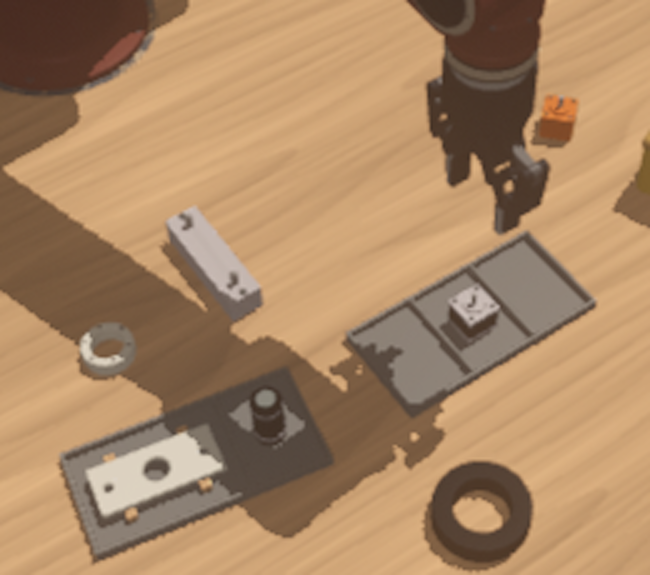

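Motor is centred in the middle compartment. Now to the wide lens.

Request:
servo_tool --commands '[0,0,0,1.5,0,-0.6,0.72,0,0,0,3,0,-1.3,0.72,0,0,0,4.2,0,-1.8,0.72,0,0,0,4.2,0,-1.8,0.72,0,0,0,4.2,0,-1.8,0.72,0,0,0,4.2,0,-1.8,0.72,0,0,0,4.2,0,-1.8,0.72,0,0,0,4.2,0,-1.8,0.72,0,0,0,4.2,0,-1.8,0.72,0,0,0,4.2,0,-1.8,0.72,0,0,0,3.5,0,-1.5,0.72,0,0,0,2.5,0,-1.2,0.72,0,0,0,1,0,-0.5,0.72,0,0,0,0,0,0,0.72]'

```text
t: 26.85
tool_pos: [0.4078, -0.3331, 0.1481]
tool_rot: [-1.221, 1.247, -1.187]
contact_force: [0.0, -0.2, -0.3]
opening: 0.0615
```

```bash
python3 go.py 0.434 -0.3185 0.11 -0.2; python3 shot.py wrist 20; python3 - <<'E'
from h import *
d=load("pics/wrist20.npz");P=cloud(d)
u0,v0=proj(d,(.434,-.3185,.032)).astype(int);print(u0,v0)
m=np.zeros((480,640),bool);m[max(0,v0-60):v0+60,max(0,u0-60):u0+60]=1;m&=(np.abs(P[...,2]-.032)<.004)
m[:, :]&=True
v,u=np.nonzero(m);w=np.array([ray(d,a,b,.032)[:2] for a,b in zip(u,v)],np.float32)*1000
print(cv2.minEnclosingCircle(w),w.mean(0))
E
```

```text
t 26.85 p [ 0.4078 -0.3331  0.1481] jaw yaw -0.37 approach [-0.035   0.0147 -0.9993] F [ 0.01 -0.2  -0.26] open 0.0615 q6 -0.81
turn(tool) [ 0.0351 -0.0032 -0.0145] shift cm in present axes [-1.43  3.74  2.74] in final axes [-1.47  3.81  2.62]
362 215
((433.5439453125, -319.86749267578125), 22.97894859313965) [ 433.58316 -319.5537 ]
```

View pics/wrist20.png

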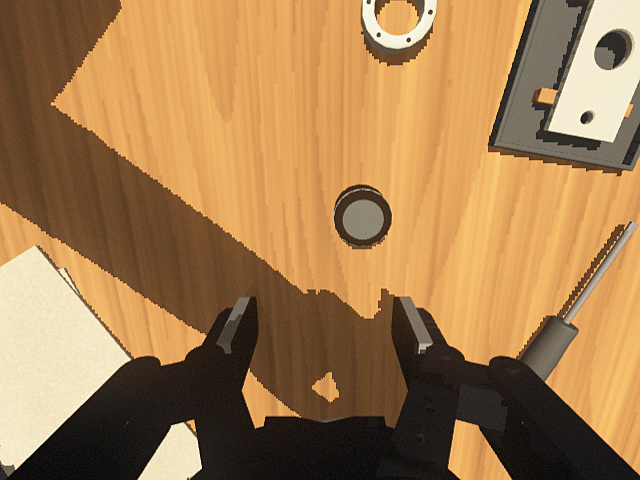

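Wide lens's top disc is at (363,217), matching the estimate within 1–2 mm.

Request:
servo_tool --commands '[0.035,-0.003,-0.014,-1.4,1,2.6,0.78,0,0,0,0,1.5,0,0.78,0,0,0,0,1,0,0.78,0,0,0,0,0,0,0.78]'

```text
t: 27.3
tool_pos: [0.4347, -0.3136, 0.1088]
tool_rot: [-1.209, 1.211, -1.204]
contact_force: [0.6, -0.0, 0.0]
opening: 0.0664
```

```bash
python3 go.py 0.4338 -0.3194 0.007 -0.2
```

```text
t 27.3 p [ 0.4347 -0.3136  0.1088] jaw yaw 0.11 approach [-0.0016  0.0037 -1.    ] F [ 0.57 -0.03  0.02] open 0.0664 q6 -0.77
turn(tool) [ 0.0016  0.0054 -0.0037] shift cm in present axes [ 0.61 10.18 -0.07] in final axes [ 0.58 10.18 -0.09]
```

Request:
servo_tool --commands '[0.002,0.005,-0.004,0.6,1,-0.1,0.78,0,0,0,0,2,0,0.78,0,0,0,0,1.8,0,0.78,0,0,0,0,0.8,0,0.78,0,0,0,0,0,0,0.78]'

```text
t: 27.8
tool_pos: [0.4337, -0.3214, 0.0507]
tool_rot: [-1.209, 1.209, -1.214]
contact_force: [0.1, 0.4, -0.6]
opening: 0.0667
```

```bash
python3 shot.py wrist 21; python3 go.py 0.4338 -0.3194 0.007 -0.2; python3 - <<'E'
from h import *
d=load("pics/wrist21.npz");P=cloud(d)
u0,v0=proj(d,(.434,-.3185,.032)).astype(int);print(u0,v0)
m=np.zeros((480,640),bool);m[max(0,v0-70):v0+70,max(0,u0-60):u0+60]=1;m&=(np.abs(P[...,2]-.032)<.004)
v,u=np.nonzero(m);w=np.array([ray(d,a,b,.032)[:2] for a,b in zip(u,v)],np.float32)*1000
print(cv2.minEnclosingCircle(w),w.mean(0))
E
```

```text
t 27.85 p [ 0.434  -0.3216  0.0513] jaw yaw -0.18 approach [ 0.0018 -0.0036 -1.    ] F [-0.16 -0.07  0.36] open 0.0668 q6 -0.77
turn(tool) [-0.0018  0.0004  0.0036] shift cm in present axes [-0.24  4.43 -0.03] in final axes [-0.22  4.43 -0.02]
324 282
((433.8292236328125, -319.11187744140625), 23.059986114501953) [ 433.84244 -318.61548]
```

View pics/wrist21.png

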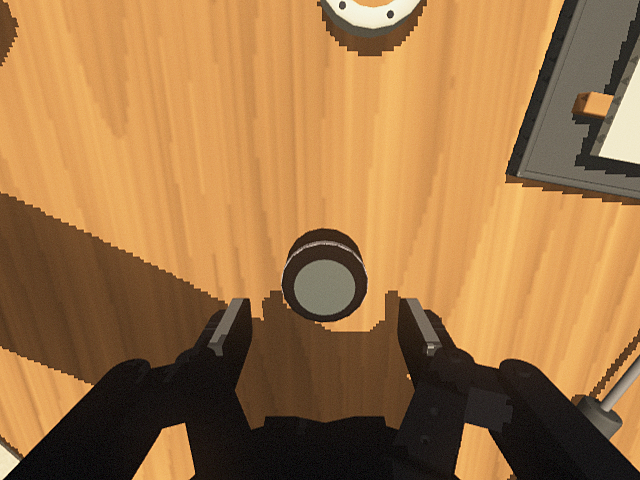

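Lens at (325,283), centred between the pads. Descend and grip.

Request:
servo_tool --commands '[-0.002,0,0.003,-0.22,1,0,0.78,0,0,0,0,1.4,0,0.78,0,0,0,0,1.2,0,0.78,0,0,0,0,0.5,0,0.78,0,0,0,0,0,0,0.78]'

```text
t: 28.35
tool_pos: [0.4352, -0.3207, 0.0091]
tool_rot: [-1.208, 1.208, -1.215]
contact_force: [0.5, 0.0, -0.2]
opening: 0.0665
```

```bash
python3 go.py 0.4338 -0.3192 0.007 -0.2
```

```text
t 28.35 p [ 0.4352 -0.3207  0.0091] jaw yaw -0.19 approach [ 0.0025 -0.0032 -1.    ] F [ 0.52  0.03 -0.22] open 0.0665 q6 -0.77
turn(tool) [-0.0025  0.0002  0.0032] shift cm in present axes [-0.15  0.21 -0.14] in final axes [-0.15  0.21 -0.14]
```

Request:
servo_tool --commands '[-0.002,0,0.003,-0.15,0.2,-0.13,0.68,0,0,0,0,0,0,0.6,0,0,0,0,0,0,0,0,0,0,0,0,0,0,0,0,0,0,0,0,0]' --grip_force 40

```text
t: 28.85
tool_pos: [0.4346, -0.3198, 0.0081]
tool_rot: [-1.207, 1.21, -1.213]
contact_force: [0.1, -0.2, -0.6]
opening: 0.0445
```

```bash
python3 go.py 0.6328 0.2088 0.11 -0.2
```

```text
t 28.85 p [ 0.4346 -0.3198  0.0081] jaw yaw -0.18 approach [ 0.0017 -0.0014 -1.    ] F [ 0.09 -0.19 -0.63] open 0.0445 q6 -0.77
turn(tool) [-0.0017  0.0003  0.0014] shift cm in present axes [-52.91 -10.23  19.67] in final axes [-52.93 -10.19  19.64]
```

Request:
servo_tool --commands '[0,0,0,0,-0.8,0,0,0,0,0,0,-2,0,0,0,0,0,0,-2.5,0,0,0,0,0,0,-3,0,0,0,0,0,0,-3,0,0,0,0,0,0,-1.5,0,0,0,0,0,0,0,0,0]'

```text
t: 29.55
tool_pos: [0.4336, -0.3189, 0.1429]
tool_rot: [-1.207, 1.21, -1.212]
contact_force: [-0.0, 0.1, -1.0]
opening: 0.0447
```

```bash
python3 shot.py wrist 22; python3 go.py 0.6328 0.2088 0.11 -0.2
```

```text
t 29.6 p [ 0.4333 -0.3186  0.1418] jaw yaw -0.18 approach [ 0.e+00  3.e-04 -1.e+00] F [ 0.26 -0.03 -0.37] open 0.0441 q6 -0.77
turn(tool) [-0.      0.0003 -0.0003] shift cm in present axes [-52.8    3.2   19.79] in final axes [-52.8    3.18  19.77]
```

View pics/wrist22.png

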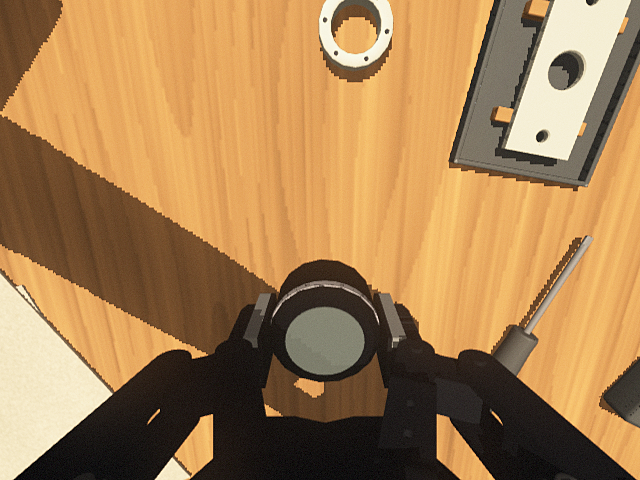

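Wide lens held level. Carry it to the far end compartment.

Request:
servo_tool --commands '[0,0,0,-1.3,0,0.5,0,0,0,0,-2.8,0,1.1,0,0,0,0,-4,0,1.5,0,0,0,0,-4.2,0,1.6,0,0,0,0,-4.2,0,1.6,0,0,0,0,-4.2,0,1.6,0,0,0,0,-4.2,0,1.6,0,0,0,0,-4.2,0,1.6,0,0,0,0,-4.2,0,1.6,0,0,0,0,-4.2,0,1.6,0,0,0,0,-4.2,0,1.6,0,0,0,0,-4,0,1.4,0,0,0,0,-3,0,1,0,0,0,0,-1.5,0,0.5,0,0,0,0,-0.5,0,0,0,0,0,0,0,0,0,0]'

```text
t: 31.2
tool_pos: [0.6123, 0.222, 0.1147]
tool_rot: [-1.232, 1.245, -1.185]
contact_force: [-0.3, -0.3, -1.0]
opening: 0.0442
```

```bash
python3 go.py 0.6328 0.2088 0.06 -0.2; python3 shot.py wrist 23
```

```text
t 31.2 p [0.6123 0.222  0.1147] jaw yaw -0.14 approach [-0.0414  0.0084 -0.9991] F [-0.31 -0.27 -0.95] open 0.0442 q6 0.22
turn(tool) [ 0.0414  0.001  -0.0083] shift cm in present axes [1.36 5.37 2.28] in final axes [1.32 5.47 2.06]
```

View pics/wrist23.png

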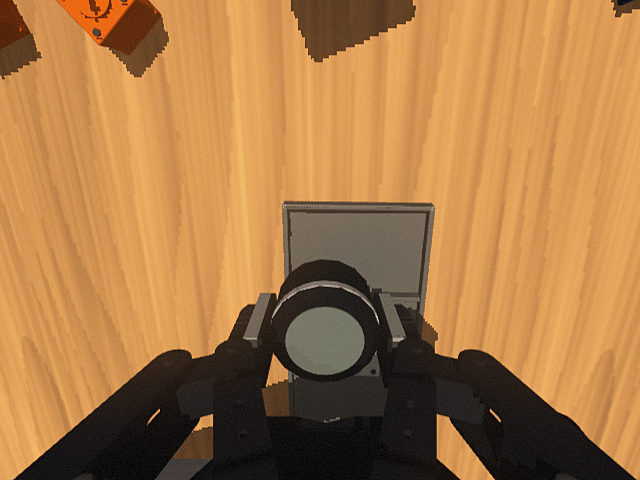

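Request:
servo_tool --commands '[0.041,0,-0.008,1.3,0.5,2.1,0,0,0,0,0,0.8,0,0,0,0,0,0,1,0,0,0,0,0,0,0,0,0]'

```text
t: 31.65
tool_pos: [0.6314, 0.2035, 0.0889]
tool_rot: [-1.208, 1.217, -1.215]
contact_force: [-0.2, 0.1, -1.0]
opening: 0.0444
```

```bash
python3 go.py 0.6328 0.2088 0.011 -0.2; python3 shot.py wrist 24; python3 go.py 0.6328 0.2088 0.011 -0.2
```

```text
t 31.65 p [0.6314 0.2035 0.0889] jaw yaw -0.5 approach [-0.0029 -0.001  -1.    ] F [-0.17  0.08 -1.  ] open 0.0444 q6 0.21
turn(tool) [ 0.0029 -0.0053  0.001 ] shift cm in present axes [-0.54  7.79  0.16] in final axes [-0.53  7.79  0.14]
t 31.7 p [0.6318 0.2037 0.0897] jaw yaw -0.49 approach [-1.7e-03 -9.0e-04 -1.0e+00] F [-0.69 -1.14 -0.42] open 0.0443 q6 0.21
turn(tool) [ 0.0017 -0.005   0.0009] shift cm in present axes [-0.51  7.87  0.11] in final axes [-0.51  7.87  0.1 ]
```

View pics/wrist24.png

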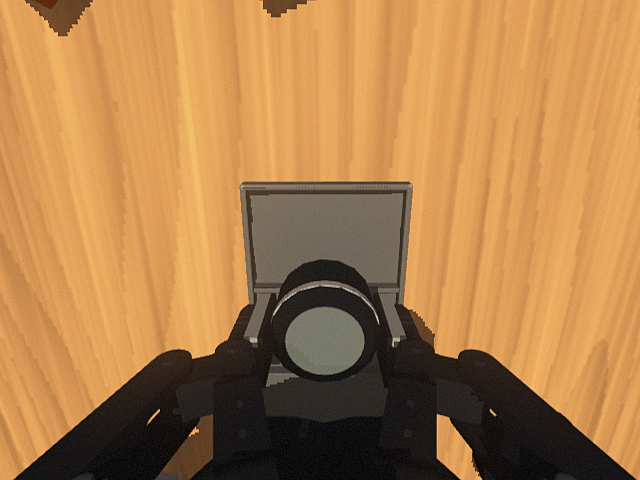

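```bash
python3 - <<'E'
from h import *
d=load("pics/wrist24.npz")
for c in [(240.5,183.5),(412,183.5),(248,287),(405,287)]: print(c,ray(d,*c,.012)[:2]*1000)
E
```

```text
(240.5, 183.5) [577.6923456 248.7020793]
(412, 183.5) [687.95161748 247.7805784 ]
(248, 287) [576.58248434 174.89192886]
(405, 287) [688.36235669 174.07842535]
```

Request:
servo_tool --commands '[0.002,-0.005,0.001,-0.5,1,0.1,0,0,0,0,0,1.5,0,0,0,0,0,0,1.5,0,0,0,0,0,0,0.8,0,0,0,0,0,0,0,0,0]'

```text
t: 32.2
tool_pos: [0.632, 0.2095, 0.0373]
tool_rot: [-1.208, 1.212, -1.211]
contact_force: [0.4, 0.1, -0.6]
opening: 0.0444
```

```bash
python3 go.py 0.6328 0.2088 0.011 -0.2
```

```text
t 32.2 p [0.632  0.2095 0.0373] jaw yaw -0.16 approach [-8.e-04  4.e-04 -1.e+00] F [ 0.36  0.09 -0.58] open 0.0444 q6 0.21
turn(tool) [ 0.0008  0.0007 -0.0004] shift cm in present axes [0.07 2.63 0.08] in final axes [0.07 2.63 0.08]
```

Request:
servo_tool --commands '[0,0,0,0,0.8,0.08,0,0,0,0,0,1,0,0,0,0,0,0,0.5,0,0]'

```text
t: 32.5
tool_pos: [0.6335, 0.2098, 0.0133]
tool_rot: [-1.207, 1.211, -1.211]
contact_force: [0.0, -0.8, -0.8]
opening: 0.0444
```

Request:
servo_tool --commands '[0,0,0,0,0.15,0,0]'

```text
t: 32.6
tool_pos: [0.6331, 0.2097, 0.0108]
tool_rot: [-1.208, 1.212, -1.211]
contact_force: [1.0, -0.0, -0.6]
opening: 0.0444
```

```bash
python3 go.py 0.6328 0.2095 0.011 -0.2
```

```text
t 32.6 p [0.6331 0.2097 0.0108] jaw yaw -0.15 approach [-4.e-04  5.e-04 -1.e+00] F [ 1.02 -0.04 -0.59] open 0.0444 q6 0.21
turn(tool) [ 0.0004  0.0009 -0.0005] shift cm in present axes [ 0.02 -0.02 -0.03] in final axes [ 0.02 -0.02 -0.03]
```

Request:
servo_tool --commands '[0,0,0,0,0.1,0,0]'

```text
t: 32.7
tool_pos: [0.6332, 0.2097, 0.0103]
tool_rot: [-1.208, 1.212, -1.21]
contact_force: [-4.6, -1.2, 7.8]
opening: 0.0444
```

Request:
servo_tool --commands '[0,0,0,0,0.1,0,0]'

```text
t: 32.8
tool_pos: [0.6333, 0.2097, 0.0103]
tool_rot: [-1.209, 1.212, -1.21]
contact_force: [-4.0, -0.9, 5.2]
opening: 0.0444
```

Request:
servo_tool --commands '[0,0,0,0,-0.05,0,0.58,0,0,0,0,0,0,0.64,0,0,0,0,0,0,0.68,0,0,0,0,0,0,0.68]'

```text
t: 33.2
tool_pos: [0.635, 0.2101, 0.0124]
tool_rot: [-1.205, 1.209, -1.212]
contact_force: [-0.3, -0.5, -1.0]
opening: 0.0583
```

Request:
servo_tool --commands '[0,0,0,0,-1,0,0.68,0,0,0,0,-2.5,0,0.68,0,0,0,0,-3,0,0.68,0,0,0,0,-3,0,0.68,0,0,0,0,-3,0,0.7,0,0,0,0,-2,0,0.8,0,0,0,0,-1,0,0.8]'

```text
t: 33.9
tool_pos: [0.6331, 0.2095, 0.174]
tool_rot: [-1.208, 1.211, -1.211]
contact_force: [0.4, -0.3, -0.6]
opening: 0.0685
```

```bash
python3 shot.py wrist 25; python3 go.py 0.4565 -0.1735 0.15 -0.2
```

```text
t 33.95 p [0.634  0.2097 0.1757] jaw yaw -0.15 approach [ 0.0025  0.0011 -1.    ] F [ 0.8  -0.14  1.21] open 0.0686 q6 0.21
turn(tool) [-0.0025  0.0009 -0.0011] shift cm in present axes [ 38.37   2.49 -17.66] in final axes [ 38.39   2.57 -17.62]
```

View pics/wrist25.png

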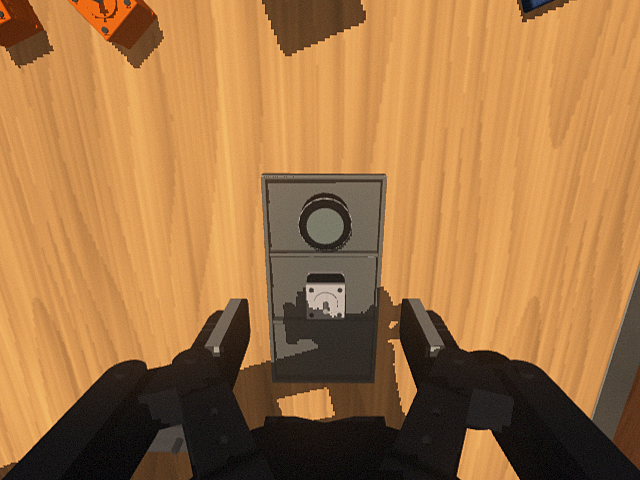

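Wide lens stands mid-compartment. Now the ring.

Request:
servo_tool --commands '[0,0,0,1.5,0,-0.7,0.8,0,0,0,3,0,-1.4,0.8,0,0,0,4,0,-1.8,0.8,0,0,0,4,0,-1.8,0.8,0,0,0,4,0,-1.8,0.8,0,0,0,4,0,-1.8,0.8,0,0,0,4,0,-1.8,0.8,0,0,0,4,0,-1.8,0.8,0,0,0,4,0,-1.8,0.8,0,0,0,3,0,-1.3,0.8,0,0,0,1.5,0,-0.5,0.8,0,0,0,0,0,0,0.8,0,0,0,0,0,0,0.8]'

```text
t: 35.25
tool_pos: [0.4445, -0.1763, 0.1559]
tool_rot: [-1.223, 1.235, -1.196]
contact_force: [0.3, 0.7, 0.3]
opening: 0.0683
```

```bash
cat > ring.py <<'E'
from h import *
import sys
d=load(f"pics/wrist{sys.argv[1]}.npz");P=cloud(d)
u0,v0=proj(d,(.4565,-.1735,.018)).astype(int);print(u0,v0)
m=np.zeros((480,640),bool);m[max(0,v0-90):v0+90,max(0,u0-75):u0+75]=1;m&=(np.abs(P[...,2]-.018)<.004)
v,u=np.nonzero(m);w=np.array([ray(d,a,b,.018)[:2] for a,b in zip(u,v)],np.float32)*1000
print(cv2.minEnclosingCircle(w),w.mean(0))
E
python3 shot.py wrist 26; python3 go.py 0.4565 -0.1735 0.1 -0.2; python3 ring.py 26
```

```text
t 35.3 p [ 0.4445 -0.176   0.1558] jaw yaw -0.23 approach [-0.027   0.0052 -0.9996] F [-0.31  0.37 -0.41] open 0.0684 q6 -0.52
turn(tool) [ 0.027  -0.0007 -0.0051] shift cm in present axes [-0.22  5.55  1.34] in final axes [-0.25  5.58  1.19]
342 221
((455.59320068359375, -173.2984161376953), 25.85086441040039) [ 455.51025 -172.66206]
```

View pics/wrist26.png

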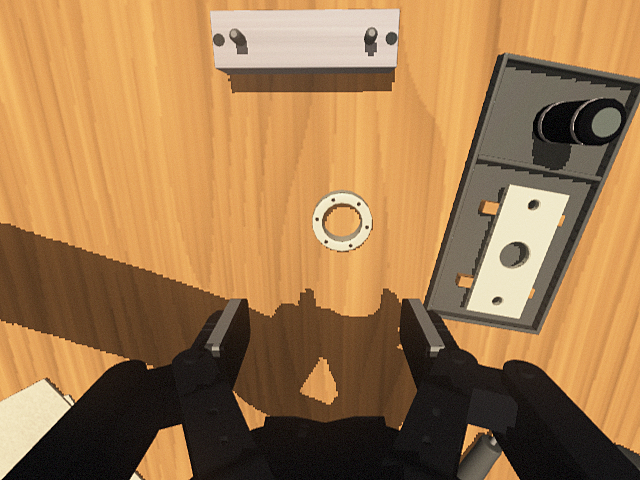

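Ring at (343,221), measured (455.6, −173.3) mm.

Request:
servo_tool --commands '[0.027,0,-0.005,-0.25,1,1.15,0.8,0,0,0,0,2,0,0.8,0,0,0,0,2,0,0.8,0,0,0,0,1.5,0,0.8,0,0,0,0,0,0,0.8]'

```text
t: 35.8
tool_pos: [0.4573, -0.1681, 0.0873]
tool_rot: [-1.21, 1.207, -1.205]
contact_force: [-0.2, 0.9, -0.1]
opening: 0.0689
```

```bash
python3 shot.py wrist 27; python3 go.py 0.456 -0.1735 0.005 -0.2; python3 ring.py 27
```

```text
t 35.85 p [ 0.4579 -0.1685  0.0884] jaw yaw 0.22 approach [ 2.e-03  8.e-04 -1.e+00] F [-0.07 -0.14  0.03] open 0.0682 q6 -0.51
turn(tool) [-0.002   0.0073 -0.0008] shift cm in present axes [ 0.51  8.34 -0.21] in final axes [ 0.5   8.34 -0.19]
322 260
((455.78033447265625, -173.15245056152344), 26.20293617248535) [ 455.57715 -172.53929]
```

Request:
servo_tool --commands '[-0.002,0.006,0,0.5,1,-0.2,0.8,0,0,0,0,1.5,0,0.8,0,0,0,0,1.8,0,0.8,0,0,0,0,1.5,0,0.8,0,0,0,0,0.6,0,0.8,0,0,0,0,0,0,0.8]'

```text
t: 36.45
tool_pos: [0.4599, -0.1751, 0.0262]
tool_rot: [-1.207, 1.201, -1.216]
contact_force: [0.3, -0.4, 0.2]
opening: 0.068
```

```bash
python3 go.py 0.456 -0.1733 0.005 -0.2
```

```text
t 36.45 p [ 0.4599 -0.1751  0.0262] jaw yaw 0.01 approach [ 0.0078 -0.0043 -1.    ] F [ 0.28 -0.4   0.2 ] open 0.068 q6 -0.52
turn(tool) [-0.0078  0.0036  0.0043] shift cm in present axes [-0.19  2.12 -0.41] in final axes [-0.18  2.12 -0.39]
```

Request:
servo_tool --commands '[-0.007,0.003,0.004,-0.18,0.6,-0.4,0.8,0,0,0,0,0.8,0,0.8,0,0,0,0,0.4,0,0.8]'

```text
t: 36.75
tool_pos: [0.4575, -0.1744, 0.0096]
tool_rot: [-1.206, 1.207, -1.215]
contact_force: [-1.0, -0.4, 0.1]
opening: 0.0684
```

```bash
python3 go.py 0.456 -0.1733 0.005 -0.2;python3 shot.py wrist 28
```

```text
t 36.75 p [ 0.4575 -0.1744  0.0096] jaw yaw -0.18 approach [ 0.0045 -0.0025 -1.    ] F [-1.04 -0.39  0.15] open 0.0684 q6 -0.51
turn(tool) [-0.0046  0.0003  0.0025] shift cm in present axes [-0.11  0.46 -0.16] in final axes [-0.11  0.46 -0.16]
```

View pics/wrist28.png

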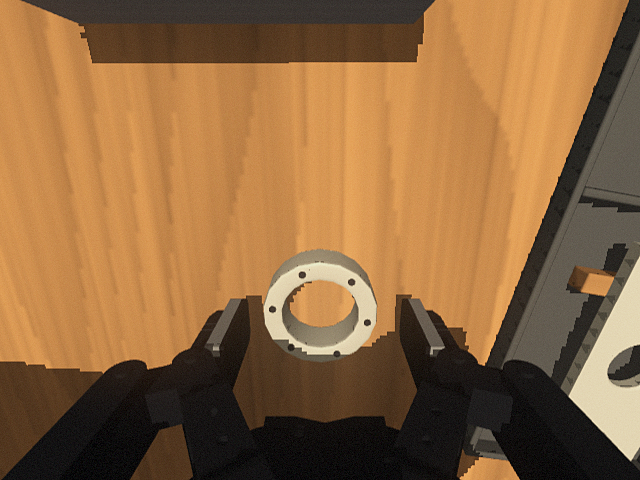

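Request:
servo_tool --commands '[-0.004,0,0.002,-0.1,0.35,-0.15,0.74,0,0,0,0,0,0,0.68,0,0,0,0,0,0,0,0,0,0,0,0,0,0,0,0,0,0,0,0,0]' --grip_force 25

```text
t: 37.3
tool_pos: [0.4563, -0.1735, 0.0064]
tool_rot: [-1.208, 1.211, -1.212]
contact_force: [0.6, -0.5, -0.4]
opening: 0.0509
```

```bash
python3 go.py 0.6328 0.0608 0.11 -0.2
```

```text
t 37.3 p [ 0.4563 -0.1735  0.0064] jaw yaw -0.17 approach [ 2.e-04 -4.e-04 -1.e+00] F [ 0.58 -0.51 -0.37] open 0.0509 q6 -0.51
turn(tool) [-0.0002  0.0006  0.0004] shift cm in present axes [-23.47 -10.37  17.59] in final axes [-23.49 -10.36  17.57]
```

Request:
servo_tool --commands '[0,0,0,0,-0.8,0,0,0,0,0,0,-2,0,0,0,0,0,0,-3,0,0,0,0,0,0,-3,0,0,0,0,0,0,-2.5,0,0,0,0,0,0,-1,0,0,0,0,0,0,0,0,0]' --grip_force 30

```text
t: 38.0
tool_pos: [0.4554, -0.1729, 0.1352]
tool_rot: [-1.208, 1.212, -1.211]
contact_force: [-0.1, 0.1, 0.5]
opening: 0.051
```

```bash
python3 shot.py wrist 29; python3 go.py 0.6328 0.0608 0.11 -0.2
```

```text
t 38.05 p [ 0.455  -0.1727  0.1344] jaw yaw -0.17 approach [-1.7e-03  8.0e-04 -1.0e+00] F [ 0.81 -0.42 -0.42] open 0.0506 q6 -0.51
turn(tool) [ 0.0017  0.0005 -0.0008] shift cm in present axes [-23.4    2.43  17.71] in final axes [-23.41   2.44  17.69]
```

View pics/wrist29.png

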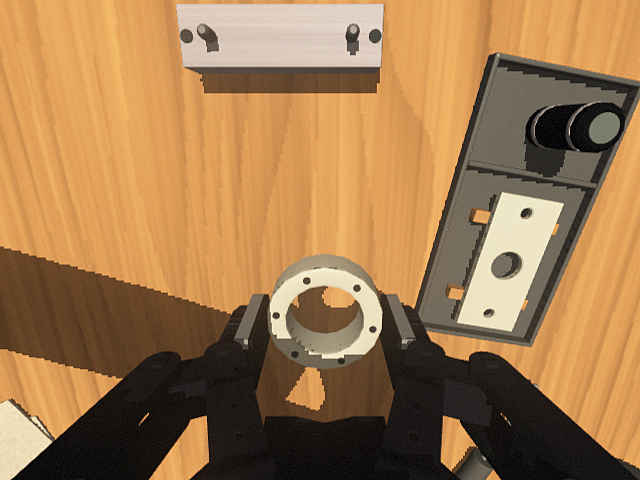

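Ring held level at (326,315). Carry to the near end compartment.

Request:
servo_tool --commands '[0,0,0,-1,0,0.8,0,0,0,0,-2.4,0,1.8,0,0,0,0,-3.2,0,2.4,0,0,0,0,-3.2,0,2.4,0,0,0,0,-3.2,0,2.4,0,0,0,0,-3.2,0,2.4,0,0,0,0,-2.8,0,2.1,0,0,0,0,-1.8,0,1.4,0,0,0,0,-0.8,0,0.6,0,0,0,0,0,0,0,0,0,0,0,0,0,0,0]'

```text
t: 39.15
tool_pos: [0.6165, 0.0597, 0.1114]
tool_rot: [-1.226, 1.24, -1.191]
contact_force: [0.5, 0.6, -0.6]
opening: 0.0507
```

```bash
python3 shot.py wrist 30; python3 go.py 0.6328 0.0608 0.09 -0.2
```

```text
t 39.2 p [0.6163 0.0595 0.1114] jaw yaw -0.26 approach [-0.0327  0.0076 -0.9994] F [-0.31 -0.59 -0.68] open 0.0503 q6 -0.02
turn(tool) [ 0.0328 -0.0012 -0.0074] shift cm in present axes [-0.13  2.08  1.72] in final axes [-0.14  2.14  1.65]
```

View pics/wrist30.png

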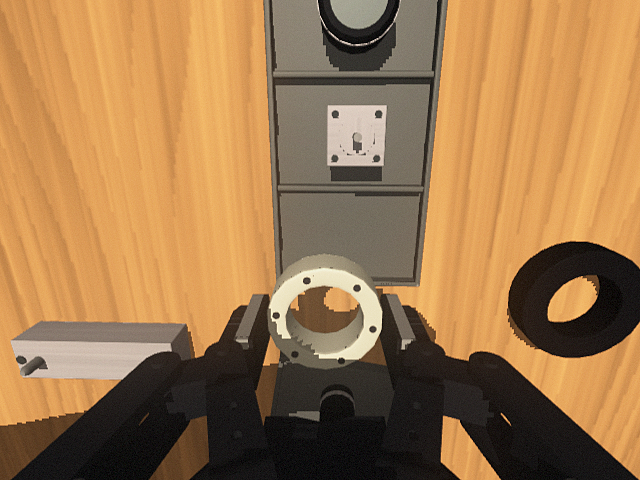

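```bash
python3 - <<'E'
from h import *
d=load("pics/wrist30.npz")
for c in [(269.5,74.5),(440,74.5),(273.5,188),(428.5,188),(418.5,285)]: print(c,ray(d,*c,.012)[:2]*1000)
E
```

```text
(269.5, 74.5) [578.1728488  172.07141237]
(440, 74.5) [687.76112599 171.13963446]
(273.5, 188) [577.01883271  98.15060826]
(428.5, 188) [687.03339951  98.31196794]
(418.5, 285) [686.14777308  22.87904198]
```

Request:
servo_tool --commands '[0.033,-0.001,-0.007,-0.13,0.7,1.7,0,0,0,0,0,1,0,0,0,0,0,0,0.8,0,0,0,0,0,0,0,0,0]'

```text
t: 39.6
tool_pos: [0.6307, 0.0571, 0.0841]
tool_rot: [-1.207, 1.217, -1.215]
contact_force: [-0.1, 0.6, -0.2]
opening: 0.0504
```

```bash
python3 go.py 0.6328 0.0615 0.0094 -0.2
```

```text
t 39.6 p [0.6307 0.0571 0.0841] jaw yaw -0.49 approach [-2.e-03 -4.e-04 -1.e+00] F [-0.14  0.57 -0.21] open 0.0504 q6 -0.02
turn(tool) [ 0.002  -0.005   0.0004] shift cm in present axes [-0.44  7.47  0.22] in final axes [-0.44  7.47  0.21]
```

Request:
servo_tool --commands '[0.002,-0.005,0,-0.42,1,0.2,0,0,0,0,0,1.5,0,0,0,0,0,0,1.5,0,0,0,0,0,0,0.8,0,0,0,0,0,0,0,0,0]'

```text
t: 40.1
tool_pos: [0.6313, 0.0609, 0.0312]
tool_rot: [-1.209, 1.214, -1.211]
contact_force: [-0.4, 0.4, -0.1]
opening: 0.0506
```

```bash
python3 go.py 0.6328 0.0612 0.0094 -0.2
```

```text
t 40.1 p [0.6313 0.0609 0.0312] jaw yaw -0.24 approach [-2.4e-03 -3.0e-04 -1.0e+00] F [-0.43  0.39 -0.08] open 0.0506 q6 -0.02
turn(tool) [ 0.0024 -0.0007  0.0003] shift cm in present axes [-0.03  2.18  0.16] in final axes [-0.03  2.18  0.15]
```

Request:
servo_tool --commands '[0.002,0,0,0,0.7,0.15,0,0,0,0,0,0.8,0,0,0,0,0,0,0.4,0,0]'

```text
t: 40.4
tool_pos: [0.6337, 0.061, 0.0114]
tool_rot: [-1.207, 1.211, -1.213]
contact_force: [0.1, -0.2, -0.1]
opening: 0.0504
```

Request:
servo_tool --commands '[0,0,0,0,0.12,0,0]'

```text
t: 40.5
tool_pos: [0.6335, 0.061, 0.0096]
tool_rot: [-1.207, 1.211, -1.213]
contact_force: [0.4, -0.2, -1.0]
opening: 0.0507
```

```bash
python3 go.py 0.6328 0.0612 0.0094 -0.2
```

```text
t 40.5 p [0.6335 0.061  0.0096] jaw yaw -0.23 approach [ 7.e-04 -3.e-04 -1.e+00] F [ 0.36 -0.24 -1.01] open 0.0507 q6 -0.02
turn(tool) [-0.0007 -0.0005  0.0003] shift cm in present axes [-0.02  0.02 -0.07] in final axes [-0.02  0.02 -0.07]
```

Request:
servo_tool --commands '[0,0,0,0,0.1,-0.05,0]'

```text
t: 40.6
tool_pos: [0.6334, 0.0609, 0.009]
tool_rot: [-1.207, 1.211, -1.213]
contact_force: [-1.5, -0.3, 5.2]
opening: 0.0509
```

Request:
servo_tool --commands '[0,0,0,0,0.1,0,0]'

```text
t: 40.7
tool_pos: [0.6335, 0.061, 0.009]
tool_rot: [-1.207, 1.211, -1.213]
contact_force: [-5.1, 0.2, 8.6]
opening: 0.0509
```

Request:
servo_tool --commands '[0,0,0,0,-0.05,0,0.64,0,0,0,0,0,0,0.68,0,0,0,0,0,0,0.71,0,0,0,0,0,0,0.71]'

```text
t: 41.1
tool_pos: [0.6345, 0.061, 0.0106]
tool_rot: [-1.205, 1.209, -1.214]
contact_force: [-0.3, -0.4, 0.7]
opening: 0.0605
```

Request:
servo_tool --commands '[0,0,0,0,-0.8,0,0.71,0,0,0,0,-2,0,0.71,0,0,0,0,-3,0,0.71,0,0,0,0,-3,0,0.71,0,0,0,0,-3,0,0.71,0,0,0,0,-3,0,0.71,0,0,0,0,-2,0,0.71,0,0,0,0,0,0,0.71]'

```text
t: 41.9
tool_pos: [0.6331, 0.061, 0.1873]
tool_rot: [-1.205, 1.21, -1.214]
contact_force: [1.5, -0.5, -0.0]
opening: 0.0606
```

Request:
servo_tool --commands '[0,0,0,0,0,-2,0.71,0,0,0,0,0,-4,0.71,0,0,0,0,0,-4,0.71,0,0,0,0,0,-4,0.71,0,0,0,0,0,-4,0.71,0,0,0,0,0,-2,0.71,0,0,0,0,0,0,0.71,0,0,0,0,0,0,0.71]'

```text
t: 42.7
tool_pos: [0.4239, 0.0618, 0.1786]
tool_rot: [-1.209, 1.214, -1.211]
contact_force: [0.1, -0.0, 1.2]
opening: 0.0608
```

```bash
python3 shot.py scene 31; python3 shot.py side 31; python3 go.py
python3 -c "
from h import *
d=load('pics/scene31.npz');cv2.imwrite('pics/scene31c.png',cv2.resize(d['frame'][130:370,160:460,::-1],None,fx=2.5,fy=2.5,interpolation=cv2.INTER_CUBIC))
d=load('pics/side31.npz');cv2.imwrite('pics/side31c.png',cv2.resize(d['frame'][150:400,150:470,::-1],None,fx=2.4,fy=2.4,interpolation=cv2.INTER_CUBIC))"
```

```text
t 42.8 p [0.4244 0.0617 0.1788] jaw yaw -0.25 approach [-3.5e-03 -2.0e-04 -1.0e+00] F [-0.17  0.82  0.42] open 0.0609 q6 -0.02
```

View pics/scene31c.png

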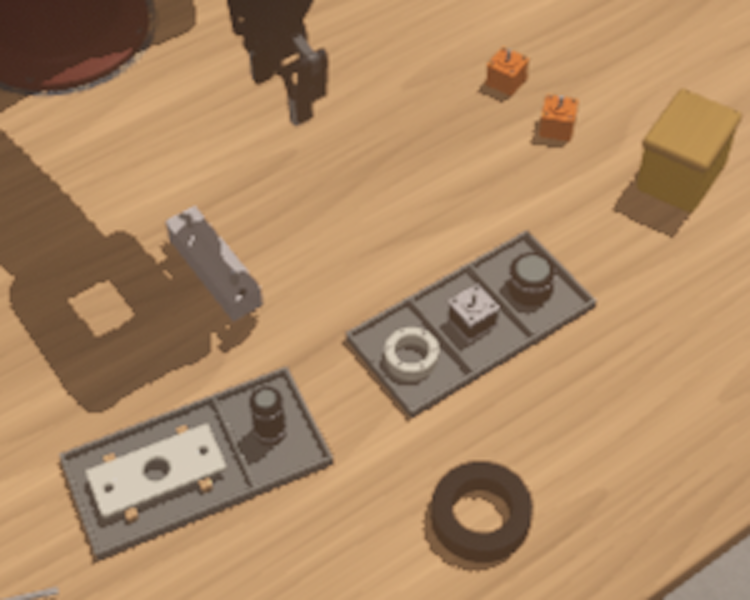

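View pics/side31c.png

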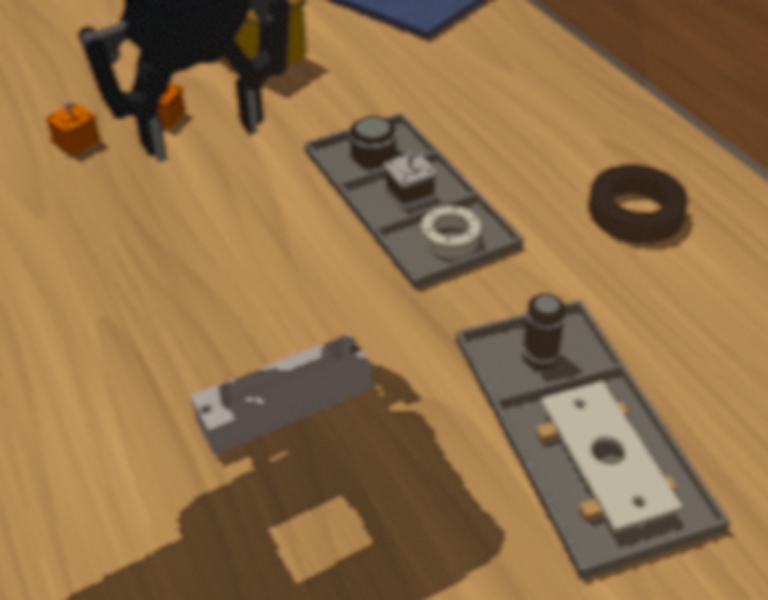

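Both views show everything upright in its compartment. A final numeric check follows, comparing parts with trays in the same camera.

```bash
python3 - <<'E'
from h import *
for n in ["scene","side"]:
    d=load(f"pics/{n}31.npz");P=cloud(d);zb=.0015 if n=="scene" else 0
    T={"scene":((635.5,134.0),(613,-165)),"side":((630.9,129.5),(609,-169.7))}[n]
    def top(c,r,h):
        m=(np.hypot(P[...,0]-c[0],P[...,1]-c[1])<r)&(np.abs(P[...,2]-zb-h)<.004);v,u=np.nonzero(m)
        w=np.array([ray(d,a,b,h)[:2] for a,b in zip(u,v)],np.float32)*1000;return np.round(cv2.minAreaRect(w)[0],1),len(u)
    print(n,"tray3",T[0],"tray2",T[1])
    for nm,c,h in [("wide",(.633,.2095),.035),("motor",(.633,.135),.035),("ring",(.633,.061),.021),("slim",(.6237,-.0934),.061)]: print("  ",nm,top(c,.036,h))
    q0=load(f"pics/{n}0.npz");P0=cloud(q0)
    for nm,c,r,lo in [("tin",(.61,.43),.075,.06),("tape",(.806,.01),.06,.015)]:
        print("  ",nm,*[A[(np.hypot(A[...,0]-c[0],A[...,1]-c[1])<r)&(A[...,2]>lo)].mean(0).round(4) for A in (P0,P)])
E
```

```text
scene tray3 (635.5, 134.0) tray2 (613, -165)
   wide (array([635.1, 208.8]), 193)
   motor (array([635.4, 135.5]), 162)
   ring (array([635.3,  61.2]), 164)
   slim (array([625.6, -92.5]), 99)
   tin [0.6145 0.4297 0.0785] [0.6148 0.4295 0.0784]
   tape [0.809  0.012  0.0236] [0.8085 0.0125 0.0236]
side tray3 (630.9, 129.5) tray2 (609, -169.7)
   wide (array([632.1, 202.6]), 183)
   motor (array([633. , 130.5]), 170)
   ring (array([633.5,  57.3]), 207)
   slim (array([622.1, -97.2]), 151)
   tin [0.6066 0.422  0.0759] [0.6256 0.424  0.0753]
   tape [0.8027 0.0068 0.0224] [0.8027 0.0066 0.0224]
```

```bash
python3 -c "
from station import ticket
print(ticket.finish_job())"
```

```text
the job is handed in; nothing more can be done
None
```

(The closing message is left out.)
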